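# Put two painter's knives away in their slotted holders

## Task

The green narrow knife has been put away in the wrong holder: first draw it out of the wide slot and slide it blade first into the narrow slot (green stripe), fully home. Then take the red wide knife from the table and slide it blade first into the wide slot (red stripe), fully home as well. Let go of both and leave everything else on the table where it is.

Things in the scene. Friction and masses are not known exactly. Their poses are not given: they have to be found in the camera images.
- narrow_knife: green scraping knife, about 110 g. Handle: box 115 long, 26 wide, 20 mm thick; stiff steel blade 90 long, 32 wide, 3 mm thick, in the handle's mid-plane. Origin: where blade meets handle (shoulder). x: along the handle (handle 0 to +115, blade 0 to -90 mm); y: across the blade; z: square to its flat. Starts in slot_wide. Fully home, the shoulder is on the front face: frame = slot's frame
- wide_knife: red scraping knife, about 110 g. Handle: box 115 long, 26 wide, 20 mm thick; stiff steel blade 90 long, 60 wide, 3 mm thick, in the handle's mid-plane. Origin: where blade meets handle (shoulder). x: along the handle (handle 0 to +115, blade 0 to -90 mm); y: across the blade; z: square to its flat. Starts flat on the table. Fully home, the shoulder is on the front face: frame = slot's frame
- slot_wide: slot of the wide holder: flat pocket 65 mm wide, 6.5 mm high, 100 mm deep, mouth flared to 73 x 13 mm over the first 8 mm. Origin: centre of the mouth, in the flat front face, 85 mm above the table. x: straight out of the slot, towards the robot's side and 30 degrees up from level (a knife goes in along -x); y: level, across the width; z: up the front face, 30 degrees from vertical
- slot_narrow: slot of the narrow holder: flat pocket 37 mm wide, 6.5 mm high, 100 mm deep, mouth flared to 45 x 13 mm over the first 8 mm. Origin: centre of the mouth, in the flat front face, 85 mm above the table. x: straight out of the slot, towards the robot's side and 30 degrees up from level (a knife goes in along -x); y: level, across the width; z: up the front face, 30 degrees from vertical
- holder_wide: wide holder, fixed: a pale wooden block leaning on a dark base board, red stripe on its top. Block 99 mm wide, 104 mm deep, 44 mm high (22 mm either side of the slot), its front face towards the robot. Base 109 mm wide, 10 mm thick, from 110 mm behind to 50 mm in front of the origin, which lies on the table straight below the slot's mouth. Upright z, x level to the front
- holder_narrow: narrow holder, fixed: a pale wooden block leaning on a dark base board, green stripe on its top. Block 71 mm wide, 104 mm deep, 44 mm high (22 mm either side of the slot), its front face towards the robot. Base 81 mm wide, 10 mm thick, from 110 mm behind to 50 mm in front of the origin, which lies on the table straight below the slot's mouth. Upright z, x level to the front
- eraser: white eraser block, 55 x 32 mm, 18 mm high; origin at the centre of its underside; a bystander
- paint_bottle: green paint bottle, 44 mm in diameter, 95 mm tall, white cap; origin at the centre of its underside; a bystander
- graphite_block: dark graphite block, 75 x 22 mm, 14 mm high; origin at the centre of its underside; a bystander
- ink_jar: amber jar with a black cap, 56 mm in diameter, 55 mm tall; origin at the centre of its underside; a bystander
- pencil_tin: flat aluminium tin, 60 x 170 mm, 20 mm high; origin at the centre of its underside; a bystander
- tape_roll: paper tape roll lying flat, 72 mm in diameter, 22 mm high; origin at the centre of its underside; a bystander
Mind the look-alikes: they are no part of the job. Of the things like the narrow_knife, leave any that is black, orange or white; of the rest the larger one is meant.

How it is judged (in metres and radians):
On the way, in this order (a step that is already met when the one before it is completed fails the run):
1. the narrow knife is drawn clear of the wide slot ((x of narrow_knife in the frame of slot_wide above 0.092 m or distance between narrow_knife and slot_wide above 0.12 m)).
2. the narrow knife is fully home in the narrow slot (x of narrow_knife in the frame of slot_narrow between -0.005 and 0.006 m and y of narrow_knife in the frame of slot_narrow between -0.006 and 0.006 m and z of narrow_knife in the frame of slot_narrow between -0.006 and 0.006 m and angle between the x axis of narrow_knife and the x axis of slot_narrow, either way round below 0.15 rad and angle between the z axis of narrow_knife and the z axis of slot_narrow, either way round below 0.15 rad), for 0.2 s.
3. the wide knife is fully home in the wide slot (x of wide_knife in the frame of slot_wide between -0.005 and 0.006 m and y of wide_knife in the frame of slot_wide between -0.006 and 0.006 m and z of wide_knife in the frame of slot_wide between -0.006 and 0.006 m and angle between the x axis of wide_knife and the x axis of slot_wide, either way round below 0.15 rad and angle between the z axis of wide_knife and the z axis of slot_wide, either way round below 0.15 rad), for 0.2 s.
At the end, for the whole second after the job is handed in: the narrow knife is in the narrow slot and the wide knife in the wide slot, each blade first with its shoulder within 6 mm (at most 5 mm sunk) of the holder's front face, within 6 mm of the slot's centre lines and within 0.15 rad of its direction, both at rest (all of step 2 and all of step 3 and linear speed of each of narrow_knife, wide_knife below 0.02 m/s); the robot touches nothing.
It fails at once if a bystander (eraser, bottle, graphite block, jar, tin or tape roll) is moved by more than 30 mm (distance of any of eraser, paint_bottle, graphite_block, ink_jar, pencil_tin, tape_roll from where it was at the start of the episode above 0.03 m).
It also fails if it takes over 72 s, if anything falls off the work surface, if the arm or the gripper's body presses on something with over 40 N, if the wrist force passes 120 N, or if a joint passes its speed limit or range.

## Robot

A 7-joint arm with a two-finger parallel gripper is mounted at the origin on the work surface. World frame = base frame: x ahead of the robot, y to its left, z up, the work surface at z = 0. Lengths are in mm, angles in rad, forces in N, time in s.
With the tool pointing down it reaches from about 400 to 875 mm from the base axis. Payload 4.4 kg.
Tool frame: the origin (TCP) lies at the very end of the fingers, on their centre line; the grasp point (between the pads) lies 19 mm behind it; y points along the fingers, z is the direction in which the jaws open and shut, and the axes are right-handed (so a half turn about y gives the same grasp; the last joint's range is limited). The gripper opens to 85 mm and grips with 20 to 120 N. Pads are 22 mm wide; open, the fingers measure 114 mm over their backs; the gripper's body (76 mm by 85 mm) begins 54 mm behind the grasp point. The pads swing forward as they close: fully open they stand 13 mm farther back than shut.
Start: joints at [-0.066, 0.628, 0.038, 1.517, -0.027, 0.996, -0.02], TCP at [650.014, 0.027, 231.313] pointing down, gripper open.
Joint ranges: [-3.06, 3.06], [-0.37, 2.12], [-1.25, 1.32], [0.18, 2.47], [-1.1, 4.24], [0.23, 1.98], [-2.94, 2.94]. Speed limits (rad/s): [2.57, 2.57, 3.14, 3.14, 3.14, 3.14, 3.14].

## Interface

Orientations are given as [roll, pitch, yaw] about the fixed x, y, z axes, in that order (R = Rz(yaw) Ry(pitch) Rx(roll)).
In Python, from cell import ctrl, imaging, finish_job gives the robot as it stands.
- The arm moves only by the shell command python3 -m inch 'ROWS'. ROWS is JSON, one flat list of numbers, 7 for each row, row after row: the opening, from 0 (shut) to 1 (fully open), then the shift along the tool's x, y, z in cm, then the turn, a rotation vector about the tool's x, y, z in degrees. A call has 1 to 12 rows; each row is the pose to reach, as a shift and turn from the pose commanded when the call began, along the tool's axes at that moment; what a row does not reach only later rows make up. A row lasts 1/10 s, in which the tool goes at most 50 mm and 8.59 degrees, less where a joint would pass 70% of its speed; a pose out of reach is approached as far as the arm can. A call with a gripper value outside its range is refused whole. The fingers move at their own pace and stop on an object; the grip force is fixed at half the most. Time passes only in rows, so rows that repeat a pose let the fingers close. It gives the time, the measured TCP pose, the force and the opening at its end, in the units of the state.
- ctrl.read_state(): the state, without advancing time (a new reading comes with each control period).
- imaging.get_image(name): name is "scene" or "side" or "wrist"; returns a dict with "img" (480x640x3 uint8, red, green, blue), "fx", "fy", "cx", "cy" (pixels), "dist" ([k1, k2, p1, p2, k3] as OpenCV has them; the pictures are not rectified), "R" (3x3) and "t" (3): a world point X has camera coordinates R X + t. Camera axes: x right, y down, z forward; pixel columns grow to the right and rows downward; lengths in mm; the calibration is good to about 2 mm. A picture is of the moment at which its call begins. There is no depth.
- finish_job(): hands the job in, once; it reports no verdict.
The state is a dict: "clock": time; "qpos": joint angles; "qd": joint speeds; "tau": joint torques, N m; "eef_pos": TCP position; "tool_rot": TCP orientation; "force": force on the tool from outside, world axes, zero at the start; "torque": the same for the moment, N m; "width": finger opening in mm.
Only numpy, scipy, OpenCV 4.12 (cv2) and the standard library are available. Lean on these libraries where they do the work, as an engineer would, in place of code of your own. Each camera call takes 0.05 s, during which the arm holds its last target.

## Working session

There is one attempt and no reset: what is moved stays moved. The work goes in short steps, Python scripts to look and compute and a shell command to move; the robot and the scene stay as the last step left them, time stands still between calls to the robot, and variables do not carry over. Pictures are saved under pics/ and viewed, and the job is handed in when it is done.

```bash
ls; mkdir -p pics; python3 - <<'E'
from cell import ctrl, imaging
import cv2
s=ctrl.read_state();print(s)
for n in ["scene","side","wrist"]:
    d=imaging.get_image(n);cv2.imwrite(f"pics/{n}0.png",cv2.cvtColor(d["img"],cv2.COLOR_RGB2BGR))
    print(n,{k:v for k,v in d.items() if k!="img"})
E
```

```text
pics
{'clock': 0.0, 'qpos': array([-0.06578104,  0.62932409,  0.03845687,  1.51839288, -0.02700477,
        0.99630037, -0.0200103 ]), 'qd': array([-0.0003796 ,  0.00104909, -0.00044147, -0.00130769,  0.00094261,
        0.0002222 , -0.00029743]), 'tau': array([-1.11932164e-03, -5.63405585e+01,  1.22606792e+00, -1.93450052e+01,
        1.09587883e-02,  1.05136272e-02, -8.84369996e-06]), 'eef_pos': array([6.49362535e+02, 8.72694745e-03, 2.30395693e+02]), 'tool_rot': array([-1.57270237e+00, -2.93900445e-05, -1.57084080e+00]), 'force': array([ 0.65888918,  0.08474715, -0.70505442]), 'torque': array([-0.03924396,  0.03370257, -0.01177205]), 'width': 85.15300036754893}
scene {'fx': 527.4543600453632, 'fy': 527.4543600453632, 'cx': 314.3178816683696, 'cy': 240.62663898623444, 'dist': array([0.02163508, 0.        , 0.        , 0.        , 0.        ]), 'R': array([[ 0.09045985,  0.9958957 , -0.00296273],
       [ 0.85684807, -0.07934529, -0.50942685],
       [-0.50757108,  0.04354407, -0.86050887]]), 't': array([ -17.5164173 , -327.08946145, 1638.50325834])}
side {'fx': 551.4022730442122, 'fy': 551.4022730442122, 'cx': 320.3226119235959, 'cy': 227.65129903614016, 'dist': array([0.05964497, 0.        , 0.        , 0.        , 0.        ]), 'R': array([[ 0.7703106 , -0.63766684,  0.00160374],
       [-0.44919836, -0.54441963, -0.70839826],
       [ 0.45259519,  0.54496629, -0.70581112]]), 't': array([-384.72951518,  246.43585503, 1415.81917283])}
wrist {'fx': 366.31606937295004, 'fy': 366.31606937295004, 'cx': 317.7232797607568, 'cy': 239.20943614447503, 'dist': array([-0.07744612,  0.        ,  0.        ,  0.        ,  0.        ]), 'R': array([[ 9.99997130e-01,  1.43118621e-04, -2.39171867e-03],
       [ 8.56196320e-04, -9.53649951e-01,  3.00916996e-01],
       [-2.23779556e-03, -3.00918180e-01, -9.53647336e-01]]), 't': array([-646.7244198 ,  -38.45411608,  380.69176183])}
```

View pics/scene0.png

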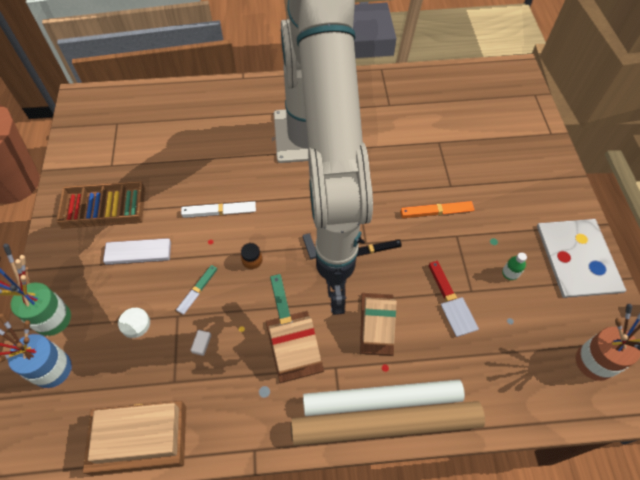

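View pics/side0.png

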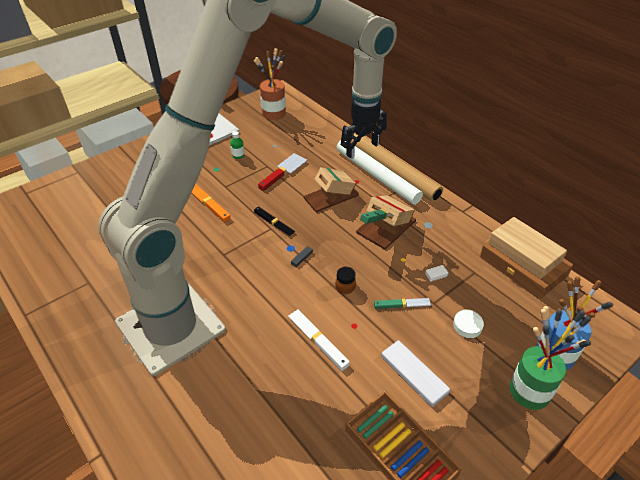

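View pics/wrist0.png

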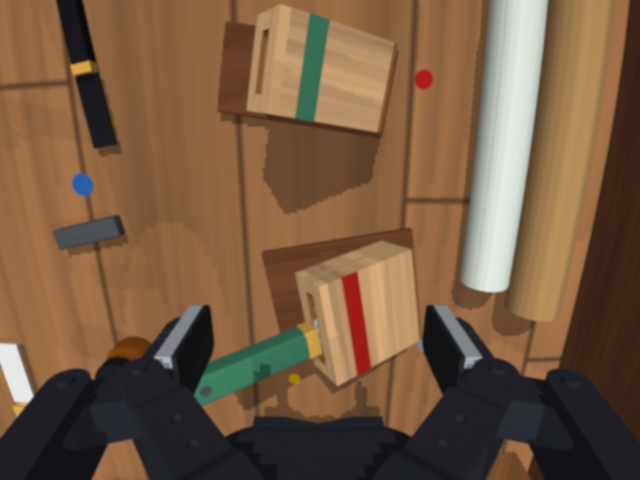

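The wrist view shows the narrow knife's handle, from (200,390) to (320,340), in the red-striped holder. It also shows the green-striped holder at (320,75). In the scene view the red wide knife lies at about (455,300). The small green knife at (197,288) is the look-alike.

```bash
cat > h.py <<'E'
import numpy as np,cv2
from scipy.spatial.transform import Rotation as Rn
from cell import ctrl, imaging
def K(d): return np.array([[d["fx"],0,d["cx"]],[0,d["fy"],d["cy"]],[0,0,1.]])
def ray(d,px):
    p=cv2.undistortPoints(np.array(px,float).reshape(-1,1,2),K(d),d["dist"]).reshape(-1,2)
    v=np.c_[p,np.ones(len(p))]@d["R"]; return -d["R"].T@d["t"],v
def plane(d,px,z):
    c,v=ray(d,px); return c+v*((z-c[2])/v[:,2])[:,None]
def proj(d,X):
    return cv2.projectPoints(np.array(X,float).reshape(-1,1,3),cv2.Rodrigues(d["R"])[0],d["t"],K(d),d["dist"])[0].reshape(-1,2)
def tri(o):
    A=np.zeros((3,3));b=np.zeros(3)
    for d,px in o:
        c,v=ray(d,[px]);v=v[0]/np.linalg.norm(v[0]);P=np.eye(3)-np.outer(v,v);A+=P;b+=P@c
    return np.linalg.solve(A,b)
def crop(d,x,y,w,h,s,name):
    im=cv2.cvtColor(d["img"],cv2.COLOR_RGB2BGR)[y:y+h,x:x+w];cv2.imwrite("pics/"+name,cv2.resize(im,None,fx=s,fy=s,interpolation=cv2.INTER_CUBIC))
def toolR(s): return Rn.from_euler('xyz',s["tool_rot"]).as_matrix()
E
python3 - <<'E'
from h import *
d=imaging.get_image("wrist");crop(d,190,0,230,200,3.4,"w_a.png");crop(d,190,220,240,190,3.3,"w_b.png")
d=imaging.get_image("scene");crop(d,410,240,100,110,5,"s_a.png")
hsv=cv2.cvtColor(d["img"],cv2.COLOR_RGB2HSV)
m=((hsv[...,0]<8)|(hsv[...,0]>172))&(hsv[...,1]>170)&(hsv[...,2]>70); m=m.astype(np.uint8)
m[:, :415]=0; m[:,500:]=0;m[:240]=0;m[340:]=0
c=max(cv2.findContours(m,0,2)[0],key=cv2.contourArea);print(cv2.minAreaRect(c),cv2.boxPoints(cv2.minAreaRect(c)))
E
```

```text
((440.0000305175781, 278.0000305175781), (36.671512603759766, 10.733125686645508), 63.43495178222656) [[427.00003 264.00003]
 [436.6     259.20004]
 [453.00003 292.00003]
 [443.40005 296.80002]]
```

View pics/w_a.png

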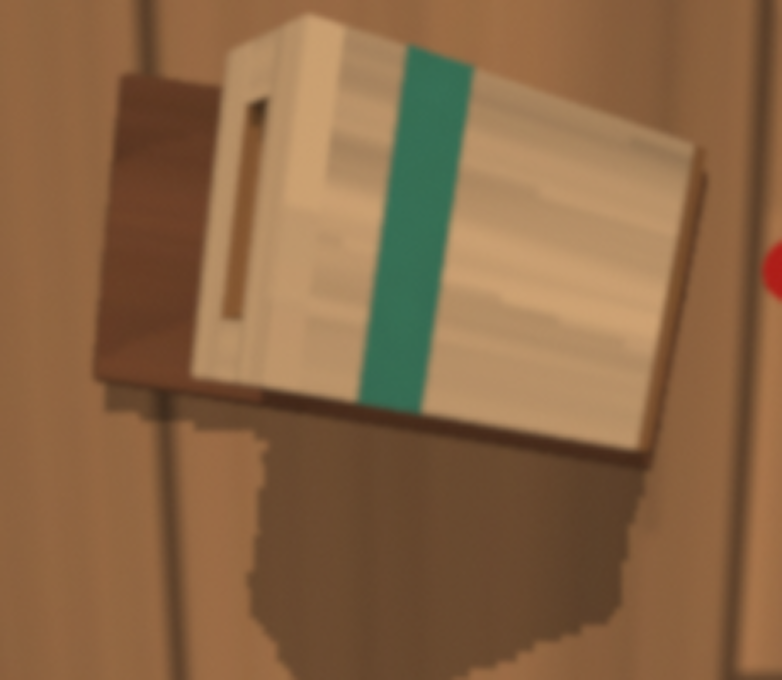

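View pics/w_b.png

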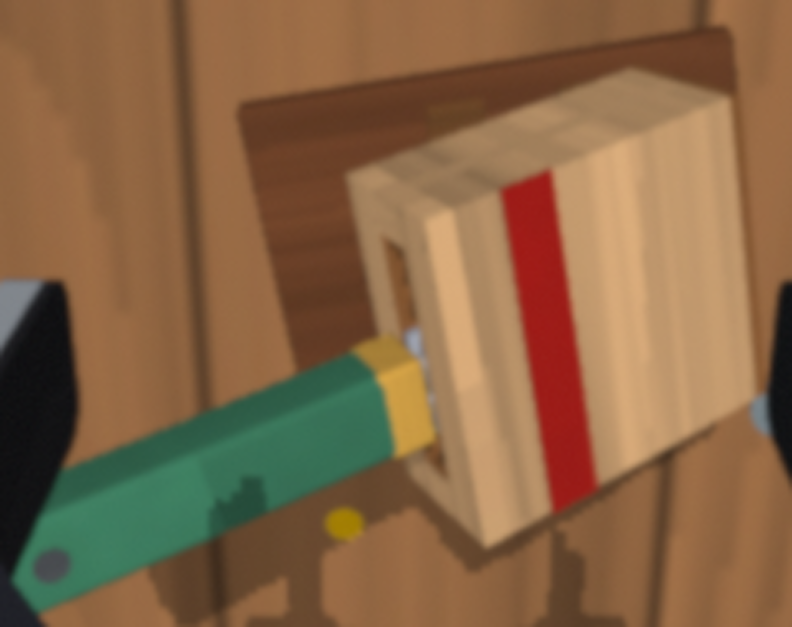

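View pics/s_a.png

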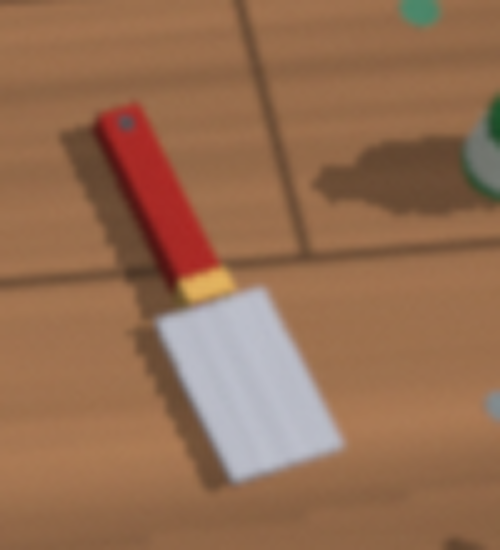

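```bash
python3 - <<'E'
from h import *
d=imaging.get_image("wrist")
def an(name,s,off,pts,W):
    print(name)
    for p,z,hx,hy in pts:
        X=plane(d,[np.array(p)/s+off],z)[0]; print(p,hx,hy,X.round(1))
    M=np.array([[hx,hy] for _,_,hx,hy in pts],float);X=np.array([plane(d,[np.array(p)/s+off],z)[0][:2] for p,z,_,_ in pts])
    A=np.c_[M,np.zeros(len(M))].astype(np.float32)
    a=M-M.mean(0);b=X-X.mean(0);U,S,Vt=np.linalg.svd(a.T@b);R=Vt.T@np.diag([1,np.linalg.det(Vt.T@U.T)])@U.T
    t=X.mean(0)-R@M.mean(0);print("origin",t.round(1),"yaw x",np.degrees(np.arctan2(R[1,0],R[0,0])).round(2));print((X-(M@R.T+t)).round(1).tolist())
# holder x ~ -world x, so holder y ~ -world y; top of image = +world y = -hy
an("narrow",3.4,np.array([190,0]),[((228,52),65.95,11,-35.5),((192,376),65.95,11,35.5),((308,12),104.05,-11,-35.5),((262,388),104.05,-11,35.5),((695,147),52.05,-101.07,-35.5),((640,448),52.05,-101.07,35.5),((120,73),10,50,-40.5),((95,380),10,50,40.5)],71)
an("wide",3.3,np.array([190,220]),[((347,176),65.95,11,-49.5),((425,213),104.05,-11,-49.5),((487,547),104.05,-11,49.5),((728,98),52.05,-101.07,-49.5),((757,397),52.05,-101.07,49.5),((240,103),10,50,-54.5),((730,33),10,-110,-54.5)],99)
d=imaging.get_image("scene")
P=lambda p,z:plane(d,[np.array(p)/5+[410,240]],z)[0].round(1)
for p,z in [((97,122),20),((140,103),20),((218,262),20),((175,282),20),((235,288),20),((185,303),20),((155,320),11.5),((265,288),11.5),((343,445),11.5),((235,482),11.5)]: print(p,P(p,z))
E
```

```text
narrow
(228, 52) 11 -35.5 [601.2 159.2  65.9]
(192, 376) 11 35.5 [590.2  89.1  65.9]
(308, 12) -11 -35.5 [622.8 156.2 104. ]
(262, 388) -11 35.5 [611.7  85.2 104. ]
(695, 147) -101.07 -35.5 [709.  142.1  52.1]
(640, 448) -101.07 35.5 [698.6  72.2  52.1]
(120, 73) 50 -40.5 [563.8 169.4  10. ]
(95, 380) 50 40.5 [552.3  90.4  10. ]
origin [606.1 122.4] yaw x 171.22
[[0.6, 0.0], [0.4, 0.1], [0.4, 0.4], [0.2, -0.5], [-2.4, 0.1], [-1.9, 0.3], [0.9, -0.7], [1.8, 0.3]]
wide
(347, 176) 11 -49.5 [626.8 -51.6  65.9]
(425, 213) -11 -49.5 [648.2 -45.2 104. ]
(487, 547) -11 49.5 [ 665.2 -144.7  104. ]
(728, 98) -101.07 -49.5 [733.9 -33.6  52.1]
(757, 397) -101.07 49.5 [ 751.1 -131.6   52.1]
(240, 103) 50 -54.5 [589.3 -50.   10. ]
(730, 33) -110 -54.5 [744.2 -26.6  10. ]
origin [644.7 -97.4] yaw x -171.19
[[0.5, -1.4], [0.2, 1.6], [2.0, -0.0], [-3.1, -0.6], [-1.1, -0.8], [2.3, 1.2], [-0.9, 0.1]]
(97, 122) [491.9 275.8  20. ]
(140, 103) [482.8 300.5  20. ]
(218, 262) [576.8 320.6  20. ]
(175, 282) [585.8 296.5  20. ]
(235, 288) [591.8 325.9  20. ]
(185, 303) [597.6 299.   20. ]
(155, 320) [601.9 284.5  11.5]
(265, 288) [589.6 343.8  11.5]
(343, 445) [675.9 362.1  11.5]
(235, 482) [689.9 305.   11.5]
```

```bash
cat >> h.py <<'E'
def slotT(o,yaw):
    h=Rn.from_euler('z',yaw,degrees=True).as_matrix(); c,s=np.cos(np.pi/6),np.sin(np.pi/6)
    R=h@np.array([[c,0,-s],[0,1,0],[s,0,c]]); return R,np.array([o[0],o[1],85.])
SW=slotT((644.7,-97.4),-170.8); SN=slotT((606.1,122.4),171.2)
def slotplane(d,px,S,z):
    c,v=ray(d,px);R,o=S;n=R[:,2];k=((o-c)@n+z)/(v@n);X=c+v*k[:,None];return X,(X-o)@R
E
python3 - <<'E'
from h import *
d=imaging.get_image("wrist")
px=np.array([(420,362),(435,442),(375,378),(395,458),(225,428),(240,510),(75,470),(40,610)])/3.3+[190,220]
X,L=slotplane(d,px,SW,10);print(np.c_[X,L].round(1));print(-d["R"].T@d["t"])
s=ctrl.read_state();print(toolR(s).round(3));print(SW[0].round(3),SN[0].round(3))
E
```

```text
[[ 647.2  -92.7   94.7    2.1   -4.3   10. ]
 [ 651.2 -117.6   94.7    2.1   21.    10. ]
 [ 635.5  -93.3  101.4   15.5   -5.5   10. ]
 [ 640.5 -118.3  100.9   14.4   20.    10. ]
 [ 599.7  -94.7  122.    56.6   -9.8   10. ]
 [ 602.2 -118.4  122.7   58.1   13.9   10. ]
 [ 567.7  -94.1  140.1   93.   -15.5   10. ]
 [ 558.2 -127.5  148.6  110.    15.9   10. ]]
[647.86197593  77.96827534 373.68260147]
[[-0. -0.  1.]
 [-1.  0. -0.]
 [-0. -1. -0.]]
[[-0.855  0.16   0.494]
 [-0.138 -0.987  0.08 ]
 [ 0.5    0.     0.866]] [[-0.856 -0.153  0.494]
 [ 0.132 -0.988 -0.076]
 [ 0.5    0.     0.866]]
```

```bash
cat >> h.py <<'E'
def rel(R,p,s=None):
    """target tool pose -> shift cm + rotvec deg in tool axes now"""
    s=s or ctrl.read_state();R0=toolR(s)
    sh=R0.T@(np.array(p)-s["eef_pos"])/10;rv=np.degrees(Rn.from_matrix(R0.T@R).as_rotvec())
    print("row",sh.round(2).tolist(),rv.round(1).tolist(), "pos",s["eef_pos"].round(1),"clk",round(s["clock"],2))
def toolFromK(RK): return np.c_[RK[:,0],-RK[:,2],RK[:,1]]   # x=Kx,y=-Kz,z=Ky
# narrow knife in the wide slot: rotated -6.5deg about slot z, axis through slot (2.1,8.35)
KN=SW[0]@Rn.from_euler('z',-6.5,degrees=True).as_matrix()
KNo=SW[1]+SW[0]@np.array([0,8.5,0])
E
python3 - <<'E'
from h import *
T=toolFromK(KN);print(T.round(3))
g=KNo+60*KN[:,0]-13*KN[:,2];print("grasp tcp",g)
print("pre");rel(T,g+100*KN[:,2]);
E
```

```text
[[-0.867 -0.494  0.062]
 [-0.026 -0.08  -0.996]
 [ 0.497 -0.866  0.057]]
grasp tcp [ 587.59327504 -108.37933342  103.54882542]
pre
row [10.04, 4.1, -1.3] [-19.9, 85.1, -26.3] pos [649.9   0.  231.2] clk 0.4
```

```bash
python3 -m inch '[0.7,3,1,-0.3,-6.6,28.3,-8.7, 0.7,5,2,-0.6,-13.2,56.6,-17.4, 0.7,8,3,-1,-19.9,85.1,-26.3, 0.7,10,4.1,-1.3,-19.9,85.1,-26.3, 0.7,10,4.1,-1.3,-19.9,85.1,-26.3, 0.7,10,4.1,-1.3,-19.9,85.1,-26.3, 0.7,10,4.1,-1.3,-19.9,85.1,-26.3, 0.7,10,4.1,-1.3,-19.9,85.1,-26.3, 0.7,10,4.1,-1.3,-19.9,85.1,-26.3, 0.7,10,4.1,-1.3,-19.9,85.1,-26.3, 0.7,10,4.1,-1.3,-19.9,85.1,-26.3, 0.7,10,4.1,-1.3,-19.9,85.1,-26.3]'
python3 - <<'E'
from h import *
T=toolFromK(KN)
g=KNo+60*KN[:,0]-13*KN[:,2]
rel(T,g+100*KN[:,2]);rel(T,g);print(ctrl.read_state()["qpos"].round(2))
d=imaging.get_image("wrist");crop(d,0,0,640,480,1.2,"w1.png")
X=[KNo+a*KN[:,0]+b*KN[:,1]+10*KN[:,2] for a in (0,60,115) for b in (-13,13)];print(proj(d,X).round(0)*1.2)
E
```

```text
clock: 1.6
eef_pos: [637.1, -100.8, 188.8]
tool_rot: [-1.504, -0.52, -3.112]
force: [0.1, -0.6, 0.0]
width: 59.5
row [0.08, -0.11, -0.03] [-0.0, -0.0, 0.0] pos [ 637.1 -100.8  188.8] clk 1.6
row [0.07, 9.89, -0.04] [-0.0, -0.0, 0.0] pos [ 637.1 -100.8  188.8] clk 1.6
[-0.14  1.03  0.51  1.02 -0.23  1.66 -1.23]
[[356.4 183.6]
 [409.2 183.6]
 [357.6 300. ]
 [408.  300. ]
 [360.  392.4]
 [405.6 392.4]]
```

View pics/w1.png

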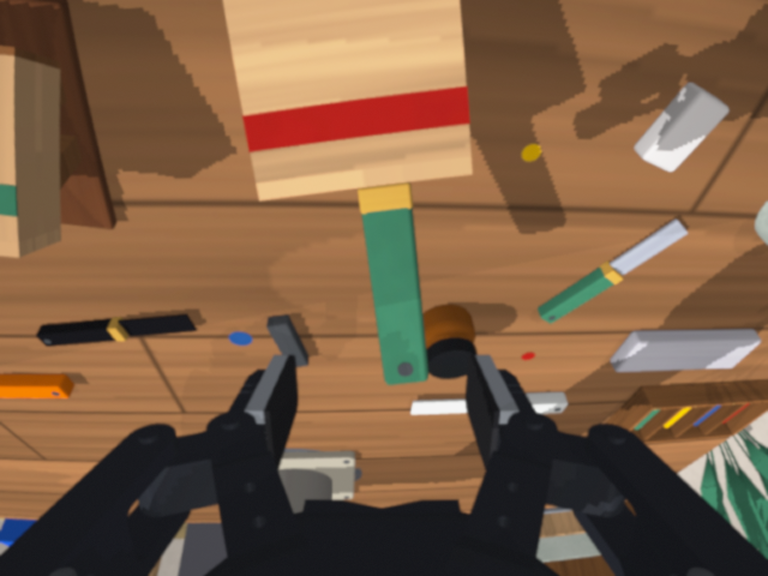

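The knife's shoulder is where I predicted, at (385,188). Its butt end is at (383..427,382), not (360..405), so the knife is nearly aligned with the slot. I'll re-measure it.

```bash
python3 - <<'E'
from h import *
d=imaging.get_image("wrist");im=d["img"]
hsv=cv2.cvtColor(im,cv2.COLOR_RGB2HSV);m=((hsv[...,0]>60)&(hsv[...,0]<90)&(hsv[...,1]>100)).astype(np.uint8)
m[:,:290]=0;m[:,370:]=0;m[:170]=0;m[330:]=0
r=cv2.minAreaRect(max(cv2.findContours(m,0,2)[0],key=cv2.contourArea));b=cv2.boxPoints(r);print(r,b.round(1))
X,L=slotplane(d,b,SW,10);print(np.c_[X,L].round(1))
px=np.array([(359,188),(411,184),(383,384),(427,380)])/1.2
X,L=slotplane(d,px,SW,10);print(np.c_[X,L].round(1))
# block front-top edge and axis check
px=np.array([(258,200),(472,174)])/1.2
X,L=slotplane(d,px,SW,22);print("front edge",np.c_[X,L].round(1))
d2=imaging.get_image("side");crop(d2,330,170,110,90,6,"sd1.png")
Xs=[SW[1]+SW[0]@np.array([x,y,10]) for x,y in ((0,0),(115,0))];print(((proj(d2,Xs)-[330,170])*6).round())
E
```

```text
((330.64630126953125, 246.31707763671875), (142.3462371826172, 39.42405319213867), 83.6598129272461) [[303.2 177.8]
 [342.4 173.4]
 [358.1 314.9]
 [318.9 319.2]]
[[ 637.4  -95.6  100.6   13.8   -2.9   10. ]
 [ 641.1 -118.7  100.6   13.8   20.5   10. ]
 [ 560.3 -133.8  148.   108.7   22.4   10. ]
 [ 555.8 -107.7  148.2  109.    -4.1   10. ]]
[[ 647.9  -93.1   94.3    1.3   -3.8   10. ]
 [ 651.2 -118.2   94.8    2.2   21.6   10. ]
 [ 555.3 -107.9  148.5  109.6   -4.    10. ]
 [ 559.  -132.4  148.6  109.9   20.8   10. ]]
front edge [[ 6.472e+02 -4.570e+01  1.042e+02  3.000e-01 -5.060e+01  2.200e+01]
 [ 6.637e+02 -1.441e+02  1.039e+02 -3.000e-01  4.920e+01  2.200e+01]]
[[311. 223.]
 [189. 242.]]
```

View pics/sd1.png

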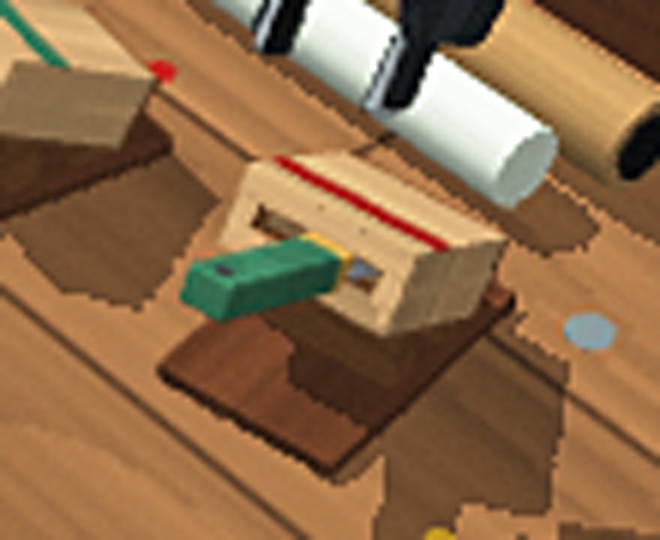

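```bash
python3 - <<'E'
from h import *
d=imaging.get_image("wrist");d2=imaging.get_image("side")
for a,b in (((427,381),(237,281)),((383,384),(190,262))):
    X=tri([(d,np.array(a)/1.2),(d2,np.array(b)/6+[330,170])]);print(X.round(1),((X-SW[1])@SW[0]).round(1))
# droop estimate by length: camera in slot coords
c=(-d["R"].T@d["t"]-SW[1])@SW[0];print("cam",c.round(0))
E
```

```text
[ 554.4 -136.3  145.3] [112.7  24.    4.5]
[ 548.6 -111.6  143.1] [113.1  -1.3   1.7]
cam [-15.   8. 229.]
```

```bash
cat >> h.py <<'E'
KN=SW[0]@Rn.from_euler('y',2.4,degrees=True).as_matrix()
KNo=SW[1]+SW[0]@np.array([1,8.6,-2.1])
E
python3 - <<'E'
from h import *
T=toolFromK(KN)
g=KNo+60*KN[:,0]-13*KN[:,2];print(g)
rel(T,g)
E
```

```text
[ 585.75000644 -115.65988531   99.95846223]
row [-0.0, 10.53, 0.77] [-0.2, -6.4, 2.3] pos [637.  -99.5 190.9] clk 1.85
```

```bash
python3 -m inch '[0.7,0,3.5,0.7,-0.2,-6.4,2.3, 0.7,0,7,0.7,-0.2,-6.4,2.3, 0.7,0,10.4,0.7,-0.2,-6.4,2.3, 0.7,0,10.4,0.7,-0.2,-6.4,2.3, 0.7,0,10.4,0.7,-0.2,-6.4,2.3]'
python3 - <<'E'
from h import *
d=imaging.get_image("wrist");crop(d,0,0,640,480,1.2,"w2.png")
d=imaging.get_image("side");crop(d,310,130,160,120,5,"sd2.png")
E
```

```text
clock: 2.35
eef_pos: [587.0, -114.9, 101.5]
tool_rot: [-1.571, -0.481, -2.981]
force: [0.1, 0.5, 0.2]
width: 59.6
```

View pics/w2.png

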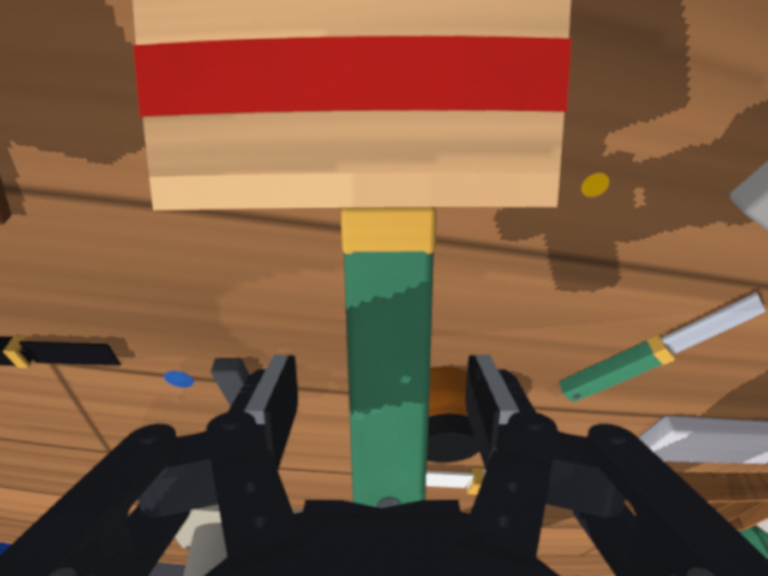

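View pics/sd2.png

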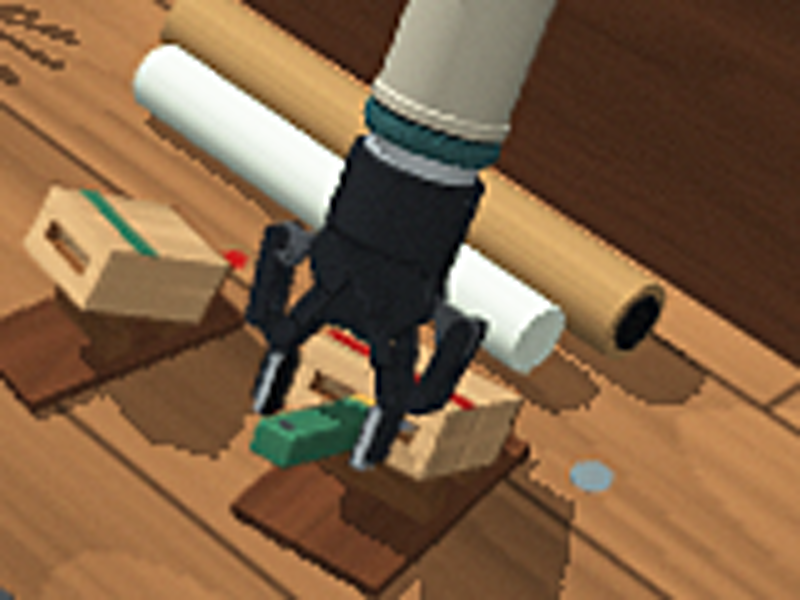

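The handle is centred between the fingers at about column 388, and its yaw matches the tool. I'll close now.

```bash
python3 -m inch '[0,0,0,0,0,0,0, 0,0,0,0,0,0,0, 0,0,0,0,0,0,0, 0,0,0,0,0,0,0, 0,0,0,0,0,0,0, 0,0,0,0,0,0,0]'
python3 - <<'E'
from h import *
d=imaging.get_image("wrist");crop(d,0,0,640,480,1.2,"w3.png")
E
```

```text
clock: 3.05
eef_pos: [587.2, -115.7, 101.4]
tool_rot: [-1.57, -0.48, -2.983]
force: [2.6, 0.2, 6.2]
width: 24.8
```

View pics/w3.png

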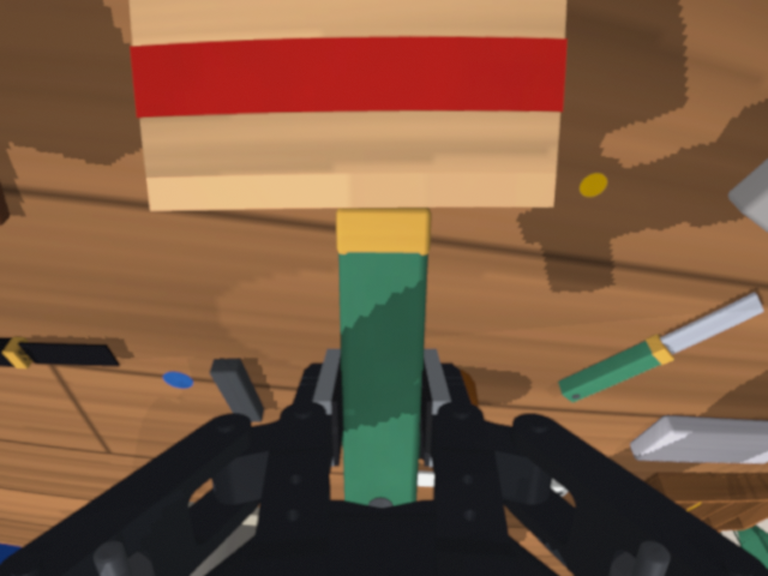

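```bash
python3 -m inch '[0,1.5,0,0,0,0,0, 0,4,0,0,0,0,0, 0,7,0,0,0,0,0, 0,10,0,0,0,0,0, 0,13,0,0,0,0,0, 0,13,0,0,0,0,0]'
python3 - <<'E'
from h import *
d=imaging.get_image("wrist");crop(d,0,0,640,480,1.2,"w4.png")
d=imaging.get_image("side");crop(d,290,100,180,150,4,"sd4.png")
E
```

```text
clock: 3.7
eef_pos: [469.2, -134.5, 162.7]
tool_rot: [-1.571, -0.484, -2.986]
force: [0.4, -1.3, -1.1]
width: 24.8
```

View pics/w4.png

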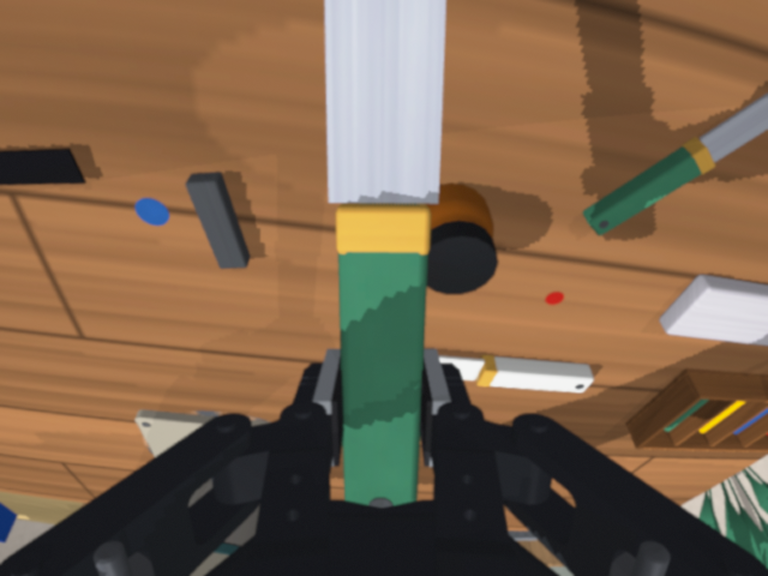

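View pics/sd4.png

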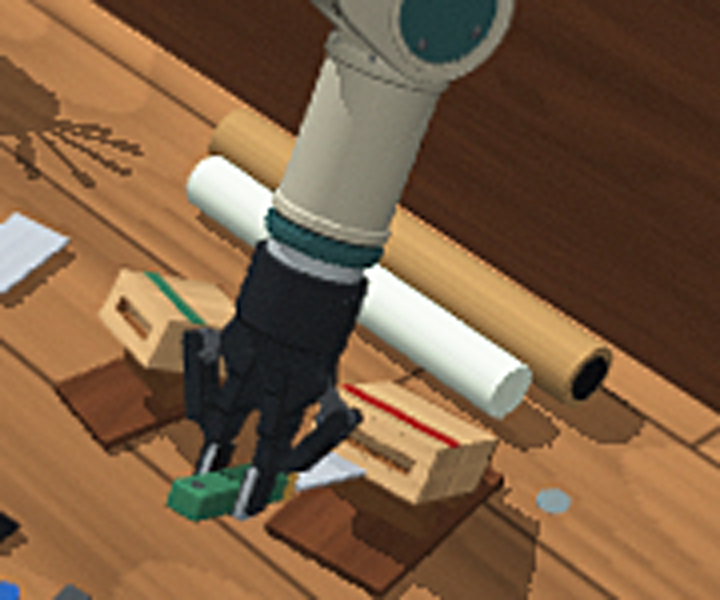

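```bash
cat >> h.py <<'E'
def intool(X,s): return (np.array(X)-s["eef_pos"])@toolR(s)
def strip(d,s,l,r,W):
    c,v=ray(d,[l,r]); k=W/np.linalg.norm(v[0]-v[1]); return intool(c+k*v,s)
E
python3 - <<'E'
from h import *
s=ctrl.read_state();d=imaging.get_image("wrist");im=d["img"]
hsv=cv2.cvtColor(im,cv2.COLOR_RGB2HSV)
g=cv2.cvtColor(im,cv2.COLOR_RGB2GRAY).astype(float)
def edges(row,a,b):
    sat=hsv[row,:,1].astype(int);bl=(sat<50)&(hsv[row,:,2]>130);x=np.where(bl[a:b])[0]+a;return x.min()-.5,x.max()+.5
for r in (5,40,80,120,155):
    l,rr=edges(r,250,390);t=strip(d,s,(l,r),(rr,r),32);print(r,l,rr,t.mean(0).round(1))
# handle ferrule top: width 26
for r in (180,200):
    gm=(hsv[r,:,0]>15)&(hsv[r,:,0]<30)&(hsv[r,:,1]>140)&(hsv[r,:,2]>180);x=np.where(gm[270:370])[0]+270;l,rr=x.min()-.5,x.max()+.5
    t=strip(d,s,(l,r),(rr,r),26);print("f",r,l,rr,t.mean(0).round(1))
for r in (230,270):
    gm=(hsv[r,:,0]>60)&(hsv[r,:,0]<95)&(hsv[r,:,1]>90);x=np.where(gm[270:370])[0]+270;l,rr=x.min()-.5,x.max()+.5
    t=strip(d,s,(l,r),(rr,r),26);print("h",r,l,rr,t.mean(0).round(1))
E
```

```text
5 269.5 371.5 [-111.9  -13.9   -0.4]
40 270.5 370.5 [-101.6  -13.6   -0.4]
80 270.5 368.5 [-89.4 -13.9  -0.7]
120 271.5 367.5 [-76.7 -14.4  -0.7]
155 272.5 365.5 [-65.1 -13.4  -0.9]
f 180 279.5 356.5 [-57.1 -18.1  -1.2]
f 200 279.5 355.5 [-50.3 -18.4  -1.4]
h 230 282.5 355.5 [-39.1 -16.4  -0.8]
h 270 283.5 352.5 [-22.6 -13.8  -1.2]
```

```bash
cat >> h.py <<'E'
KT=np.array([-60,-12.5,-0.7])
def tgt(S,x,KT=KT,y=0,z=0):
    T=toolFromK(S[0]); return T,S[1]+S[0]@np.array([x,y,z])-T@KT
E
python3 - <<'E'
from h import *
T,p=tgt(SN,125);print(p);rel(T,p);rel(T,p+[0,0,30])
E
```

```text
[441.48776916 147.17498143 166.67468245]
row [-0.9, -1.15, -28.16] [-8.6, 15.8, -2.4] pos [ 473.2 -132.9  160.4] clk 3.85
row [0.48, -3.81, -28.16] [-8.6, 15.8, -2.4] pos [ 473.2 -132.9  160.4] clk 3.85
```

```bash
python3 -m inch '[0,0.2,-2,-3,0,0,0, 0,0.5,-3.8,-8,-2,4,-0.6, 0,0.5,-3.8,-13,-4,8,-1.2, 0,0.5,-3.8,-18,-6,12,-2, 0,0.5,-3.8,-23,-8.6,15.8,-2.4, 0,0.5,-3.8,-28.2,-8.6,15.8,-2.4, 0,0.5,-3.8,-28.2,-8.6,15.8,-2.4, 0,-0.9,-1.2,-28.2,-8.6,15.8,-2.4, 0,-0.9,-1.2,-28.2,-8.6,15.8,-2.4, 0,-0.9,-1.2,-28.2,-8.6,15.8,-2.4]'
python3 - <<'E'
from h import *
T,p=tgt(SN,125);rel(T,p)
d=imaging.get_image("wrist");crop(d,0,0,640,480,1.2,"w5.png")
d=imaging.get_image("side");crop(d,230,80,180,150,4,"sd5.png")
rel(T,p)
E
```

```text
clock: 4.85
eef_pos: [441.1, 146.9, 166.9]
tool_rot: [-1.568, -0.526, 2.986]
force: [0.1, 0.1, -1.8]
width: 24.6
row [-0.04, 0.0, -0.03] [-0.1, -0.1, 0.1] pos [441.1 146.9 166.9] clk 4.85
row [-0.02, 0.12, -0.05] [-0.0, -0.1, 0.0] pos [441.8 146.6 167.8] clk 4.95
```

View pics/w5.png

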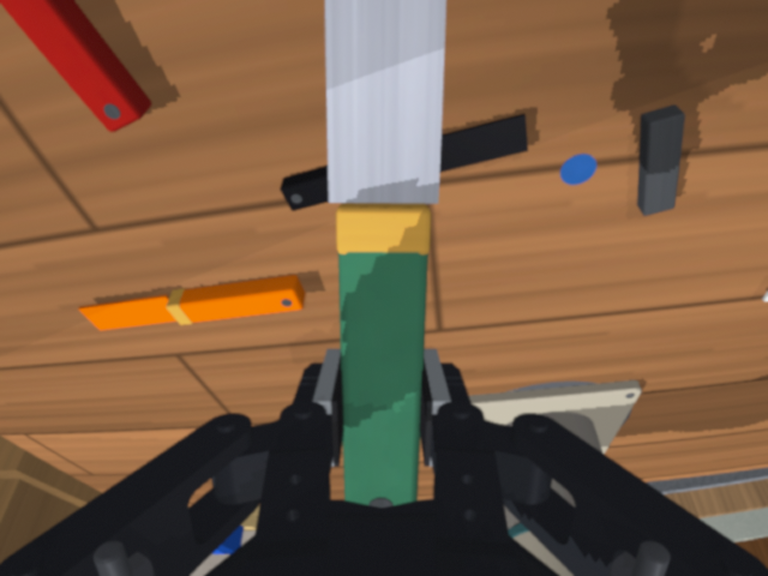

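View pics/sd5.png

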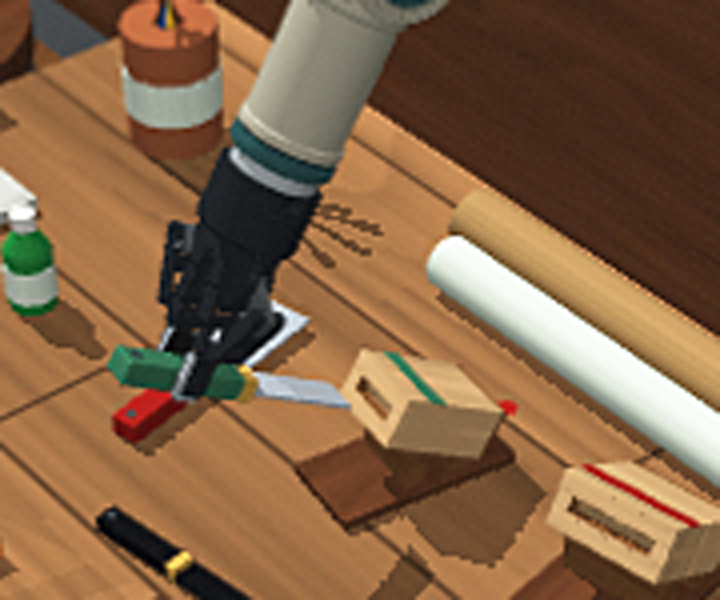

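```bash
python3 - <<'E'
from h import *
d=imaging.get_image("side");crop(d,285,155,90,60,8,"sd6.png")
R,o=SN
W=lambda x,y,z:o+R@np.array([x,y,z])
pts=[W(35,-16,1.5),W(35,16,1.5),W(125,-16,1.5),W(125,16,1.5),W(0,-22.5,6.5),W(0,22.5,6.5),W(0,22.5,-6.5),W(0,-35.5,22),W(0,35.5,22),W(0,35.5,-22)]
print(((proj(d,pts)-[285,155])*8).round(0).tolist())
d=imaging.get_image("scene");crop(d,340,230,80,100,6,"sc6.png")
print(((proj(d,pts)-[340,230])*6).round(0).tolist())
E
```

```text
[[206.0, 148.0], [248.0, 195.0], [21.0, 122.0], [63.0, 170.0], [271.0, 138.0], [331.0, 203.0], [317.0, 231.0], [271.0, 86.0], [367.0, 188.0], [317.0, 283.0]]
[[290.0, 328.0], [209.0, 323.0], [301.0, 102.0], [221.0, 98.0], [303.0, 418.0], [189.0, 411.0], [187.0, 408.0], [341.0, 424.0], [159.0, 413.0], [152.0, 403.0]]
```

View pics/sd6.png

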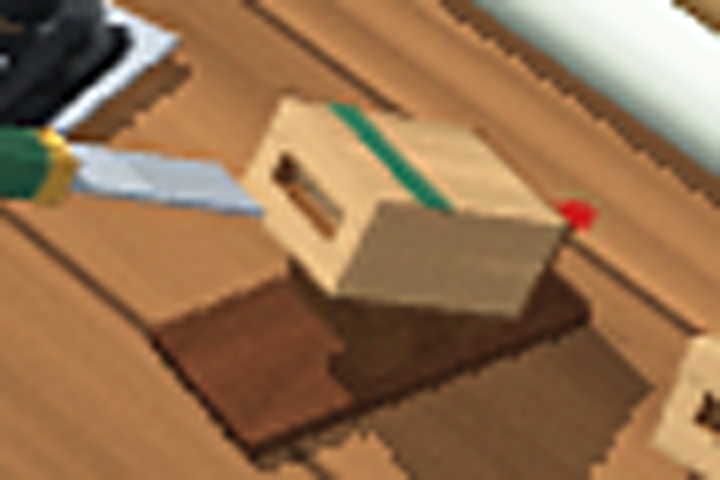

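View pics/sc6.png

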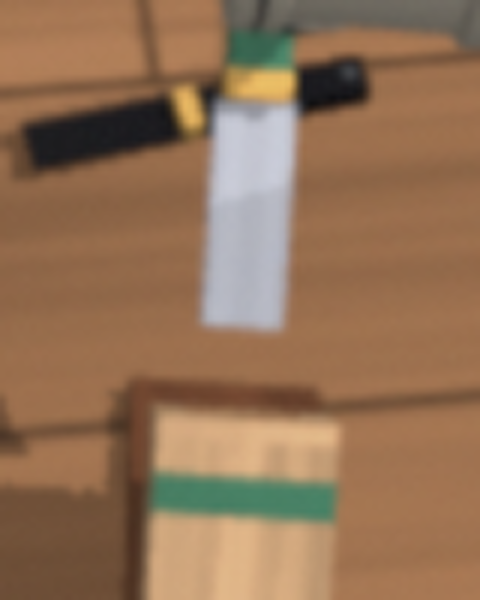

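Compared with the predictions, the blade tip is about 1 mm low and about 1 mm towards slot +y. I'll trim that and start inserting.

```bash
python3 -m inch '[0,0,-0.1,-0.1,0,0,0, 0,-1.5,-0.1,-0.1,0,0,0, 0,-3,-0.1,-0.1,0,0,0, 0,-4,-0.1,-0.1,0,0,0, 0,-5,-0.1,-0.1,0,0,0, 0,-6,-0.1,-0.1,0,0,0, 0,-6,-0.1,-0.1,0,0,0]'
python3 - <<'E'
from h import *
T,p=tgt(SN,0);rel(T,p)
d=imaging.get_image("wrist");crop(d,0,0,640,480,1.2,"w7.png")
s=ctrl.read_state();print(s["force"],s["torque"])
d=imaging.get_image("side");crop(d,285,155,90,60,8,"sd7.png")
E
```

```text
clock: 5.75
eef_pos: [493.9, 139.4, 137.5]
tool_rot: [-1.569, -0.524, 2.985]
force: [0.1, -0.7, -1.2]
width: 24.9
row [-6.45, 0.12, 0.02] [-0.1, -0.1, 0.0] pos [493.9 139.4 137.5] clk 5.75
[-0.18795461 -0.50328735 -1.15776586] [-0.10987822 -0.58103569 -0.02055081]
```

View pics/w7.png

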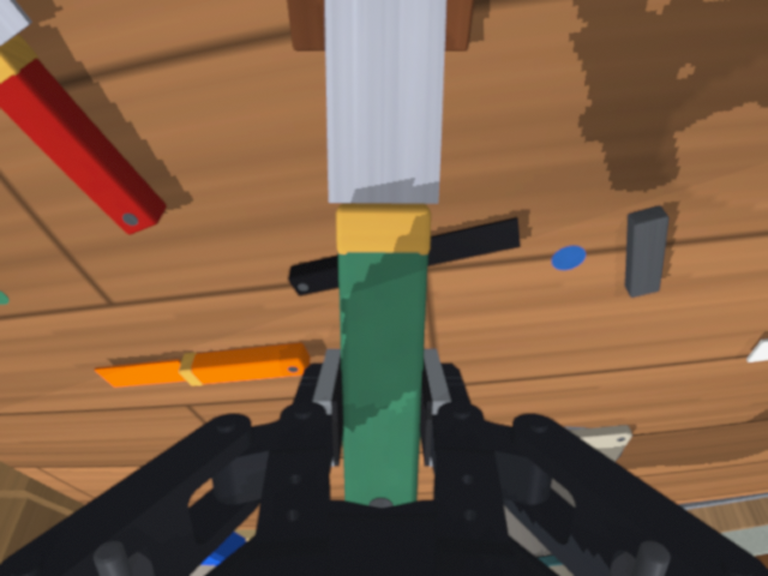

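View pics/sd7.png

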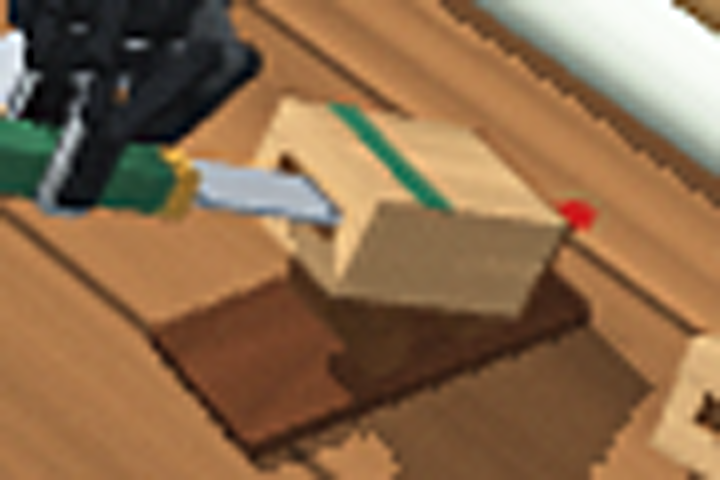

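Zero force, and the blade is entering the mouth. Continuing.

```bash
python3 -m inch '[0,-1,0,0,0,0,0, 0,-2,0,0,0,0,0, 0,-3,0,0,0,0,0, 0,-4,0,0,0,0,0, 0,-5,0,0,0,0,0, 0,-5.4,0,0,0,0,0, 0,-5.4,0,0,0,0,0]'
python3 - <<'E'
from h import *
T,p=tgt(SN,0);rel(T,p)
d=imaging.get_image("wrist");crop(d,150,0,350,300,2,"w8.png")
s=ctrl.read_state();print(s["force"],s["torque"])
E
```

```text
clock: 6.55
eef_pos: [539.6, 132.3, 110.6]
tool_rot: [-1.569, -0.525, 2.985]
force: [0.6, 0.3, -0.8]
width: 24.7
row [-1.1, 0.1, 0.03] [-0.1, -0.1, 0.1] pos [539.6 132.3 110.6] clk 6.55
[-0.10966544 -0.02954831 -1.2764033 ] [-0.10021601 -0.60696149  0.03094212]
```

View pics/w8.png

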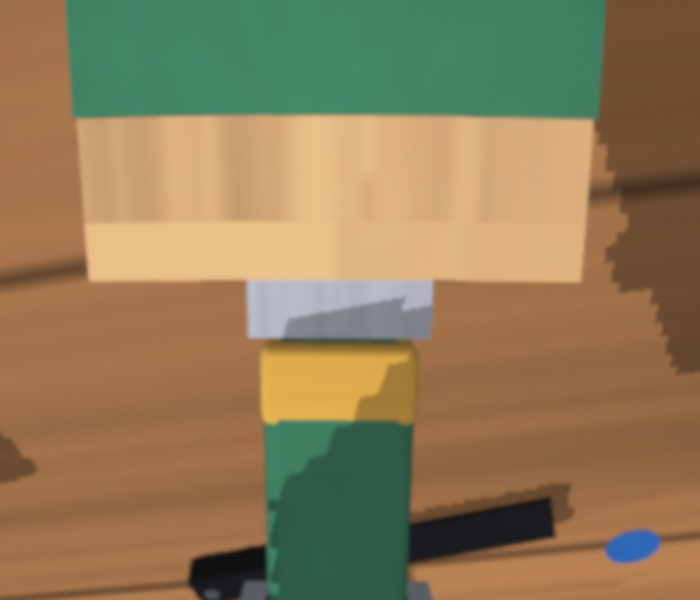

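About 10–11 mm remain, and the blade is centred within 1 mm.

```bash
python3 -m inch '[0,-0.5,0,0,0,0,0, 0,-0.9,0,0,0,0,0, 0,-1.1,0,0,0,0,0, 0,-1.1,0,0,0,0,0, 0,-1.1,0,0,0,0,0]'; python3 - <<'E'
from h import *
T,p=tgt(SN,0);rel(T,p)
d=imaging.get_image("wrist");crop(d,150,0,350,300,2,"w9.png")
s=ctrl.read_state();print(s["force"],s["torque"])
E
```

```text
clock: 7.1
eef_pos: [548.7, 131.1, 105.7]
tool_rot: [-1.569, -0.524, 2.986]
force: [-0.7, -0.6, -1.4]
width: 24.6
row [-0.06, 0.14, 0.06] [-0.0, -0.1, 0.0] pos [548.7 131.1 105.7] clk 7.1
[ 0.36010499  0.45944586 -0.72630013] [-0.08374528 -0.62583831 -0.00154239]
```

View pics/w9.png

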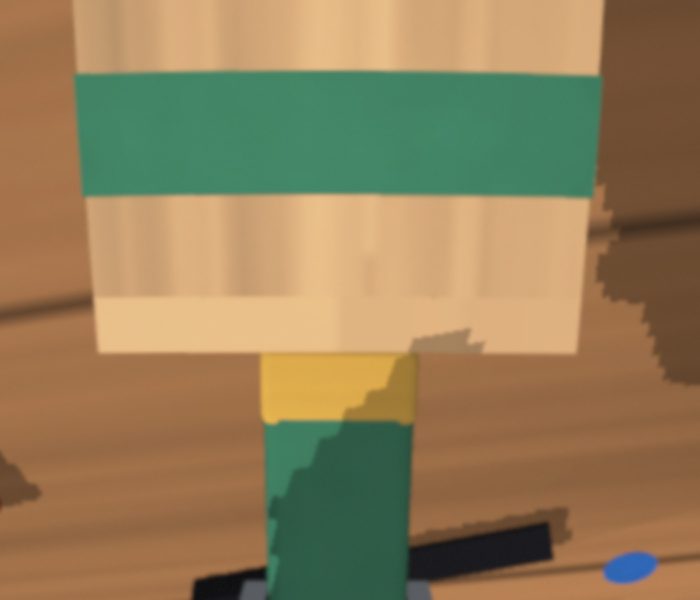

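```bash
python3 -m inch '[0,-0.1,0,0,0,0,0, 0,-0.2,0,0,0,0,0, 0,-0.2,0,0,0,0,0]'; python3 -m inch '[0,-0.1,0,0,0,0,0, 0,-0.2,0,0,0,0,0, 0,-0.2,0,0,0,0,0]'
```

```text
clock: 7.45
eef_pos: [549.1, 131.2, 105.5]
tool_rot: [-1.569, -0.528, 2.986]
force: [-4.0, 0.6, 4.4]
width: 25.1
clock: 7.75
eef_pos: [549.1, 131.2, 105.5]
tool_rot: [-1.569, -0.532, 2.986]
force: [-7.9, 1.0, 9.3]
width: 24.7
```

Contact force of about 12 N is building and the pose has stopped moving, so the shoulder is home. Relaxing and opening.

```bash
python3 -m inch '[0,0.1,0,0,0,0,0, 0.3,0.1,0,0,0,0,0, 0.6,0.1,0,0,0,0,0, 0.6,0.1,0,0,0,0,0, 0.6,0.1,0,0,0,0,0, 0.6,0.1,0,0,0,0,0]'; python3 - <<'E'
from h import *
d=imaging.get_image("wrist");crop(d,0,0,640,480,1.2,"w10.png")
d=imaging.get_image("side");crop(d,265,155,90,60,8,"sd10.png")
E
```

```text
clock: 8.35
eef_pos: [551.7, 130.7, 104.0]
tool_rot: [-1.569, -0.523, 2.986]
force: [0.7, 0.6, -0.5]
width: 51.1
```

View pics/w10.png

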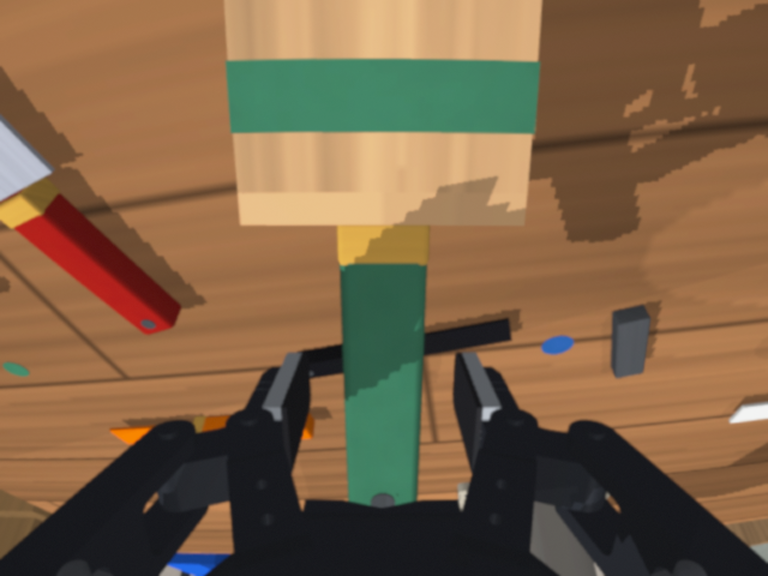

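View pics/sd10.png

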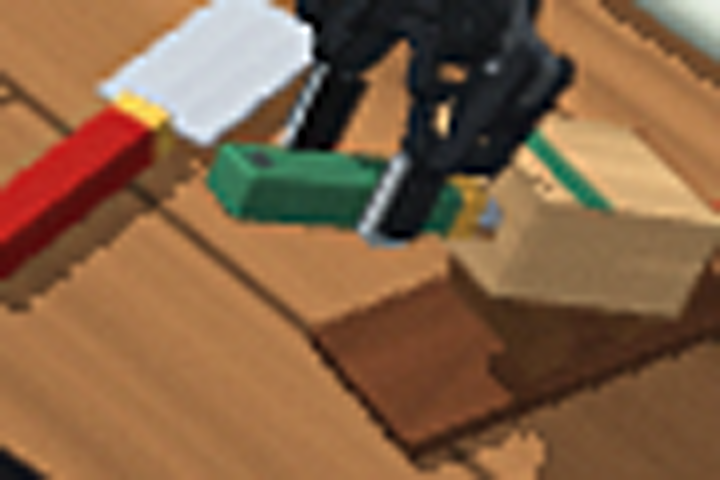

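```bash
python3 -m inch '[0.6,0,-3,0,0,0,0, 0.6,0,-7,0,0,0,0, 0.6,0,-12,0,0,0,0, 0.6,0,-12,0,0,0,0, 0.6,0,-12,0,0,0,0]'; python3 - <<'E'
from h import *
d=imaging.get_image("wrist");crop(d,0,0,640,480,1.2,"w11.png")
d=imaging.get_image("scene");crop(d,340,200,160,150,5,"sc11.png")
E
```

```text
clock: 8.95
eef_pos: [611.6, 121.2, 208.7]
tool_rot: [-1.57, -0.522, 2.986]
force: [-0.5, -0.2, -1.5]
width: 51.3
```

View pics/w11.png

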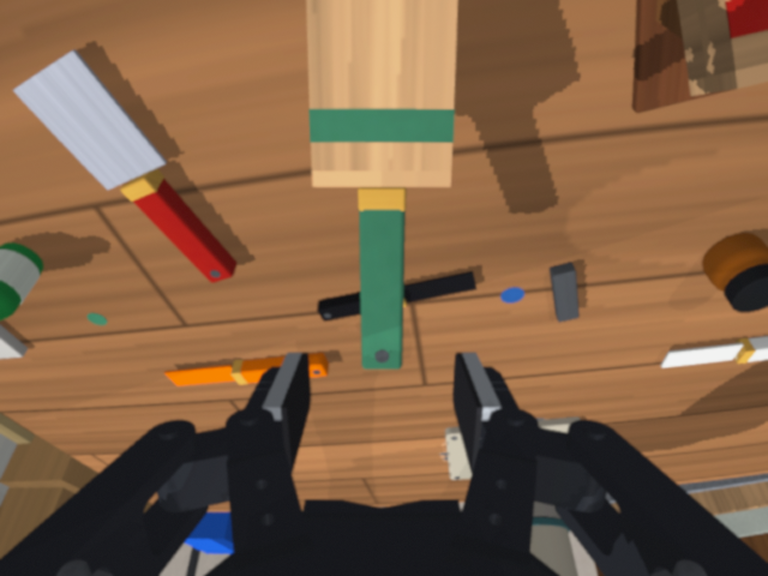

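View pics/sc11.png

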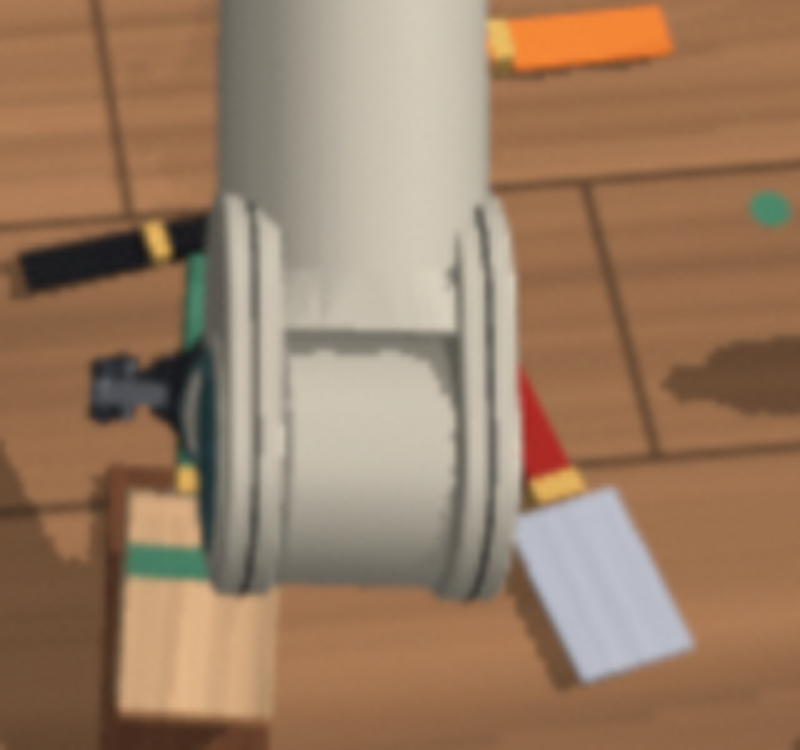

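```bash
python3 - <<'E'
from h import *
d=imaging.get_image("wrist")
for px,z in (((312,187),22),((451,187),22),((358,190),8),((405,189),8),((361,369),3),((402,368),3)):
    print(px,slotplane(d,[np.array(px)/1.2],SN,z)[1][0].round(1))
im=d["img"];hsv=cv2.cvtColor(im,cv2.COLOR_RGB2HSV)
m=((hsv[...,0]<8)|(hsv[...,0]>172))&(hsv[...,1]>170)&(hsv[...,2]>140)
m=m.astype(np.uint8);m[:,220:]=0;m[:140]=0;m[260:]=0
r=cv2.minAreaRect(max(cv2.findContours(m,0,2)[0],key=cv2.contourArea));b=cv2.boxPoints(r)
print(b.round(1).tolist());print(plane(d,b,20).round(1))
m=((hsv[...,1]<60)&(hsv[...,2]>140)).astype(np.uint8);m[:,150:]=0;m[165:]=0
c=max(cv2.findContours(m,0,2)[0],key=cv2.contourArea);r=cv2.minAreaRect(c);b=cv2.boxPoints(r);print(b.round(1).tolist());print(plane(d,b,11.5).round(1))
crop(d,0,20,220,230,3.4,"w12.png")
E
```

```text
(312, 187) [  1.4 -35.7  22. ]
(451, 187) [ 1.6 34.9 22. ]
(358, 190) [  4.3 -13.    8. ]
(405, 189) [ 3.9 12.3  8. ]
(361, 369) [114.7 -13.4   3. ]
(402, 368) [114.1  12.3   3. ]
[[109.9000015258789, 166.89999389648438], [123.69999694824219, 154.1999969482422], [192.1999969482422, 227.89999389648438], [178.39999389648438, 240.6999969482422]]
[[577.5 322.3  20. ]
 [588.1 301.7  20. ]
 [487.9 277.9  20. ]
 [470.9 301.7  20. ]]
[[7.0, 72.30000305175781], [53.70000076293945, 33.70000076293945], [136.0, 133.5], [89.30000305175781, 172.10000610351562]]
[[675.3 364.3  11.5]
 [692.4 306.2  11.5]
 [601.4 285.3  11.5]
 [570.4 353.3  11.5]]
```

View pics/w12.png

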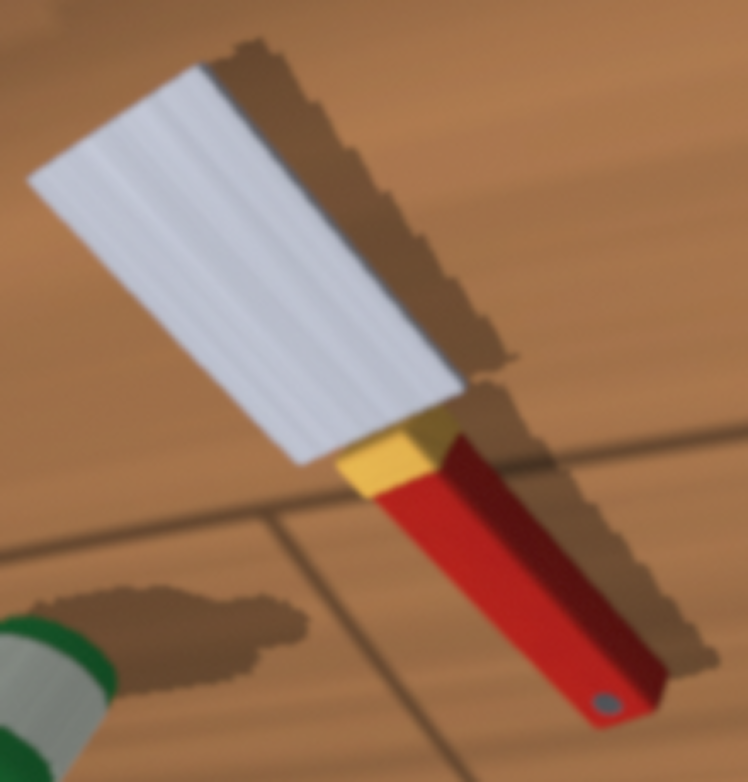

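```bash
python3 - <<'E'
from h import *
d=imaging.get_image("wrist")
P=lambda p,z:plane(d,[np.array(p)/3.4+[0,20]],z)[0].round(1)
for n,p,z in [("tip",(27,180),11.5),("tip",(200,65),11.5),("sh",(465,387),11.5),("sh",(300,465),11.5),("gold",(335,465),20),("gold",(405,430),20),("butt",(655,712),20),("butt",(600,730),20)]: print(n,P(p,z))
E
```

```text
tip [674.2 363.7  11.5]
tip [687.6 304.5  11.5]
sh [600.6 284.8  11.5]
sh [586.6 343.5  11.5]
gold [589.6 326.5  20. ]
gold [596.1 301.5  20. ]
butt [485.3 278.3  20. ]
butt [480.2 299.5  20. ]
```

```bash
cat >> h.py <<'E'
KW=Rn.from_euler('z',-167.15,degrees=True).as_matrix(); KWo=np.array([594.5,314.2,10.])
E
python3 - <<'E'
from h import *
T=toolFromK(KW);g=KWo+58*KW[:,0]-6*KW[:,2];print(g)
rel(T,g+[0,0,130]);print(ctrl.read_state()["qpos"].round(2))
E
```

```text
[537.95257256 301.30083529   4.        ]
row [4.85, 11.22, -16.62] [5.6, -21.2, 29.9] pos [609.5 122.  206.8] clk 9.15
[-0.36  0.96  0.49  1.11 -0.45  1.69 -1.61]
```

```bash
python3 -m inch '[0.6,1,-1,-4.5,0,0,0, 0.6,2,0,-9,1.4,-5.3,7.5, 0.6,3,2,-13,2.8,-10.6,15, 0.6,4,6,-16.6,5.6,-21.2,29.9, 0.6,4.9,9,-16.6,5.6,-21.2,29.9, 0.6,4.9,11.2,-16.6,5.6,-21.2,29.9, 0.6,4.9,11.2,-16.6,5.6,-21.2,29.9, 0.6,4.9,11.2,-16.6,5.6,-21.2,29.9, 0.6,4.9,11.2,-16.6,5.6,-21.2,29.9]'; python3 - <<'E'
from h import *
T=toolFromK(KW);g=KWo+58*KW[:,0]-6*KW[:,2]
d=imaging.get_image("wrist");crop(d,0,0,640,480,1.2,"w13.png")
for i in range(3):
    rel(T,g);imaging.get_image("side")
X=[KWo+a*KW[:,0]+b*KW[:,1]+10*KW[:,2] for a in (0,115) for b in (-13,13)]+[KWo+a*KW[:,0]+b*KW[:,1]+1.5*KW[:,2] for a in (0,-90) for b in (-30,30)];print((proj(d,X)*1.2).round(0).tolist())
E
```

```text
clock: 10.05
eef_pos: [540.8, 300.3, 136.0]
tool_rot: [-1.57, 0.005, -2.92]
force: [0.1, -0.3, -0.6]
width: 50.9
row [0.36, 13.2, -0.2] [-0.1, -0.2, -0.3] pos [541.2 300.1 136. ] clk 10.1
row [0.35, 13.2, -0.2] [-0.1, -0.2, -0.3] pos [541.1 300.1 136. ] clk 10.15
row [0.32, 13.18, -0.2] [-0.0, -0.2, -0.3] pos [540.8 300.  135.8] clk 10.2
[[358.0, 186.0], [403.0, 186.0], [361.0, 365.0], [401.0, 365.0], [330.0, 185.0], [431.0, 185.0], [326.0, 20.0], [435.0, 20.0]]
```

View pics/w13.png

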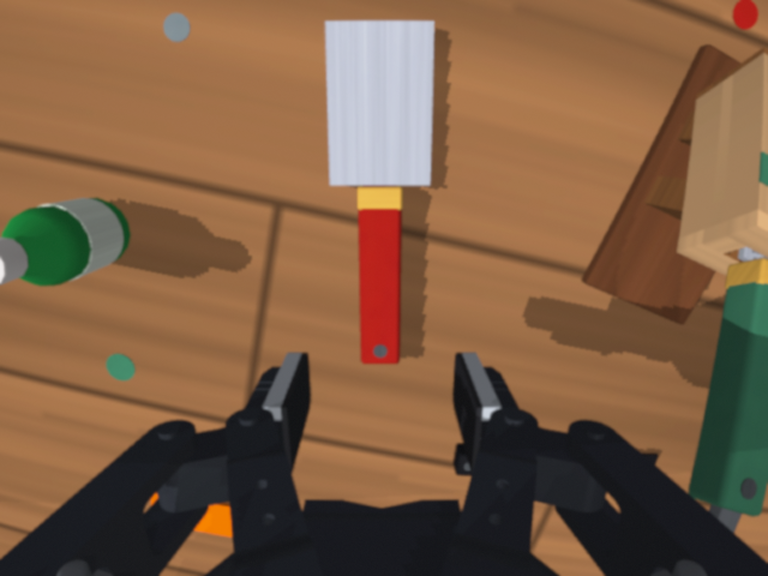

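Prediction and image agree to about 1 px. Descending.

```bash
python3 -m inch '[0.6,0.3,4,-0.2,0,0,-0.3, 0.6,0.3,8,-0.2,0,0,-0.3, 0.6,0.3,11,-0.2,0,0,-0.3, 0.6,0.3,12.5,-0.2,0,0,-0.3, 0.6,0.3,13.1,-0.2,0,0,-0.3, 0.6,0.3,13.1,-0.2,0,0,-0.3]'; python3 - <<'E'
from h import *
T=toolFromK(KW);g=KWo+58*KW[:,0]-6*KW[:,2];
d=imaging.get_image("wrist");crop(d,0,0,640,480,1.2,"w14.png");rel(T,g)
E
```

```text
clock: 10.85
eef_pos: [536.7, 301.8, 4.4]
tool_rot: [-1.57, -0.001, -2.919]
force: [0.7, 0.3, 0.9]
width: 51.1
row [-0.07, 0.13, 0.1] [-0.0, -0.1, 0.0] pos [537.1 302.1   5.3] clk 10.9
```

View pics/w14.png

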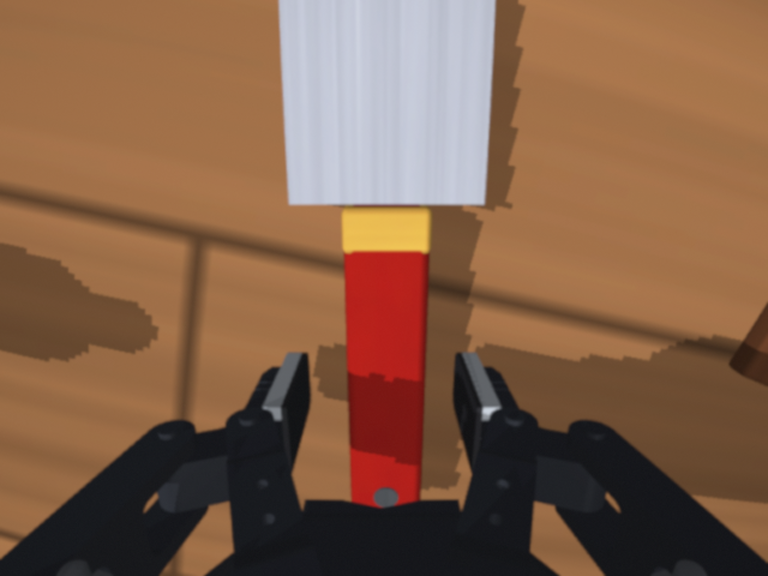

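```bash
python3 -m inch '[0,0,0,0.1,0,0,0, 0,0,0,0.1,0,0,0, 0,0,0,0.1,0,0,0, 0,0,0,0.1,0,0,0, 0,0,0,0.1,0,0,0, 0,0,-1,0.1,0,0,0, 0,0,-5,0.1,0,0,0, 0,0,-9,0.1,0,0,0, 0,0,-13,0.1,0,0,0, 0,0,-16,0.1,0,0,0, 0,0,-16,0.1,0,0,0]'; python3 - <<'E'
from h import *
imaging.get_image("side");s=ctrl.read_state();d=imaging.get_image("wrist");crop(d,0,0,640,480,1.2,"w15.png");im=d["img"]
hsv=cv2.cvtColor(im,cv2.COLOR_RGB2HSV)
for r in (5,40,80,120,155):
    bl=(hsv[r,:,1]<60)&(hsv[r,:,2]>120);x=np.where(bl[210:440])[0]+210;l,rr=x.min()-.5,x.max()+.5
    print(r,l,rr,strip(d,s,(l,r),(rr,r),60).mean(0).round(1))
print(s["eef_pos"],s["force"],s["width"])
E
```

```text
clock: 12.0
eef_pos: [539.3, 302.3, 169.8]
tool_rot: [-1.573, 0.007, -2.918]
force: [0.5, -0.2, -1.0]
width: 24.2
5 229.5 407.5 [-114.7   -5.7   -1.2]
40 230.5 406.5 [-103.4   -6.5   -1.2]
80 232.5 403.5 [-90.4  -5.6  -1.3]
120 234.5 401.5 [-76.8  -5.8  -1.3]
155 236.5 399.5 [-64.4  -5.7  -1.3]
[537.6113955  301.95910028 167.17176554] [ 0.47878618 -0.54979477 -1.49937054] 24.54570556295825
```

View pics/w15.png

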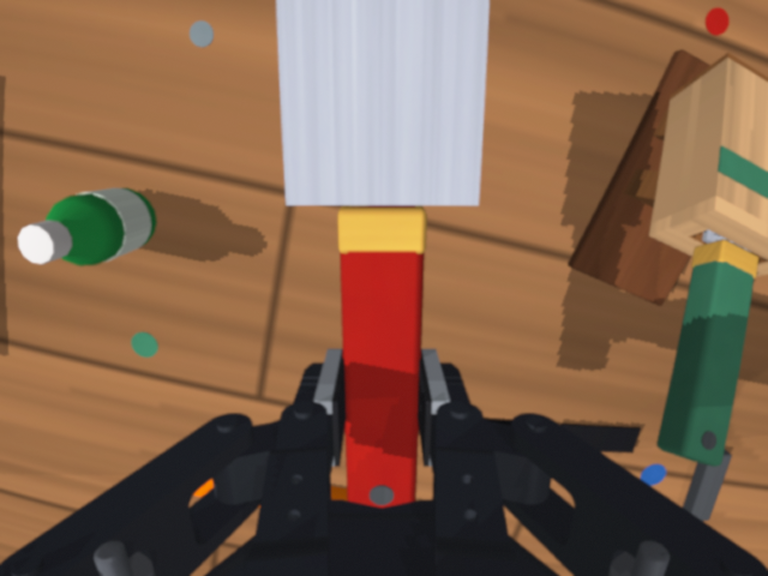

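The red knife is held flat and central, with the blade at tool y ≈ -4.3 mm and the shoulder at x ≈ -58.5 mm. I'll carry it high over the narrow holder.

```bash
python3 - <<'E'
from h import *
KT=np.array([-58.5,-4.3,-1.0])
T,p=tgt(SW,125,KT);print(p);rel(T,p);rel(T,p+[0,0,100])
E
```

```text
[ 485.86612557 -124.13850554  173.02609076]
row [14.36, -0.78, 40.39] [-0.9, 3.5, -29.9] pos [536.2 301.6 165.2] clk 12.1
row [14.37, -10.78, 40.39] [-0.9, 3.5, -29.9] pos [536.2 301.6 165.2] clk 12.1
```

```bash
python3 -m inch '[0,0,-5,1,0,0,0, 0,1,-9.5,4,0,0,0, 0,2,-12,8,0,0,0, 0,4,-12,12.5,0,0,0, 0,6,-12,17,0,0,0, 0,8,-12,21.5,0,0,0, 0,10,-12,26,0,0,0, 0,12,-12,30,0,0,0, 0,14,-12,34,0,0,0, 0,14.4,-11,38,-0.3,1,-8, 0,14.4,-10.8,40.4,-0.6,2,-15, 0,14.4,-10.8,40.4,-0.9,3.5,-23]'; python3 - <<'E'
from h import *
KT=np.array([-58.5,-4.3,-1.0])
T,p=tgt(SW,125,KT);rel(T,p)
E
```

```text
clock: 13.3
eef_pos: [484.6, -128.9, 272.7]
tool_rot: [-1.57, -0.41, -2.988]
force: [0.7, -0.1, -0.2]
width: 24.3
row [-4.15, 9.06, -0.45] [0.2, -0.4, -6.5] pos [ 484.6 -128.9  272.7] clk 13.3
```

```bash
python3 -m inch '[0,-1,2.5,-0.3,0,-0.4,-6.5, 0,-2.4,5.5,-0.4,0,-0.4,-6.5, 0,-4.1,9,-0.4,0,-0.4,-6.5, 0,-4.1,9,-0.4,0,-0.4,-6.5, 0,-4.1,9,-0.4,0,-0.4,-6.5]'; python3 - <<'E'
from h import *
KT=np.array([-58.5,-4.3,-1.0])
imaging.get_image("wrist")
T,p=tgt(SW,125,KT);rel(T,p)
d=imaging.get_image("side");crop(d,320,150,110,80,7,"sd16.png")
R,o=SW
W=lambda x,y,z:o+R@np.array([x,y,z])
pts=[W(35,-30,1.5),W(35,30,1.5),W(125,-30,1.5),W(125,30,1.5),W(0,-36.5,6.5),W(0,36.5,6.5),W(0,36.5,-6.5),W(0,-49.5,22),W(0,49.5,22),W(0,49.5,-22),W(0,-49.5,-22)]
print(((proj(d,pts)-[320,150])*7).round(0).tolist())
d=imaging.get_image("scene");crop(d,240,240,100,120,5,"sc16.png")
print(((proj(d,pts)-[240,240])*5).round(0).tolist())
s=ctrl.read_state();d=imaging.get_image("wrist");hsv=cv2.cvtColor(d["img"],cv2.COLOR_RGB2HSV)
for r in (5,40,80,120,155):
    bl=(hsv[r,:,1]<60)&(hsv[r,:,2]>120);x=np.where(bl[210:440])[0]+210;l,rr=x.min()-.5,x.max()+.5
    print(r,l,rr,strip(d,s,(l,r),(rr,r),60).mean(0).round(1))
E
```

```text
clock: 13.8
eef_pos: [486.5, -120.0, 173.7]
tool_rot: [-1.578, -0.52, -2.971]
force: [0.2, 0.3, -1.1]
width: 24.2
row [0.1, 0.26, 0.34] [0.1, 0.5, -0.4] pos [ 487.4 -120.5  174.9] clk 13.85
[[325.0, 392.0], [444.0, 459.0], [210.0, 409.0], [332.0, 479.0], [359.0, 368.0], [502.0, 448.0], [490.0, 476.0], [348.0, 321.0], [543.0, 428.0], [502.0, 524.0], [310.0, 415.0]]
[[297.0, 321.0], [172.0, 351.0], [256.0, 134.0], [130.0, 162.0], [328.0, 392.0], [175.0, 429.0], [174.0, 425.0], [359.0, 390.0], [149.0, 441.0], [145.0, 428.0], [348.0, 379.0]]
5 229.5 408.5 [-114.6   -5.5   -0.9]
40 230.5 405.5 [-103.7   -4.8   -1.2]
80 232.5 404.5 [-90.5  -5.5  -1.1]
120 234.5 401.5 [-77.   -4.8  -1.2]
155 236.5 399.5 [-64.5  -4.8  -1.2]
```

View pics/sd16.png

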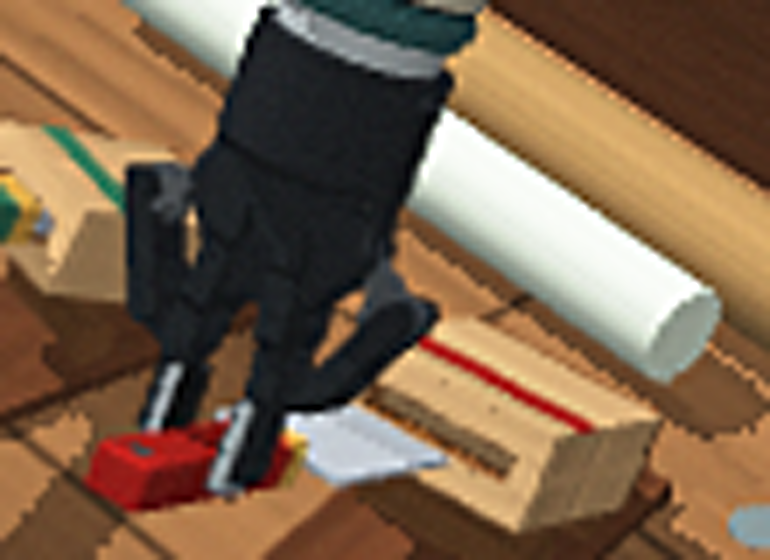

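View pics/sc16.png

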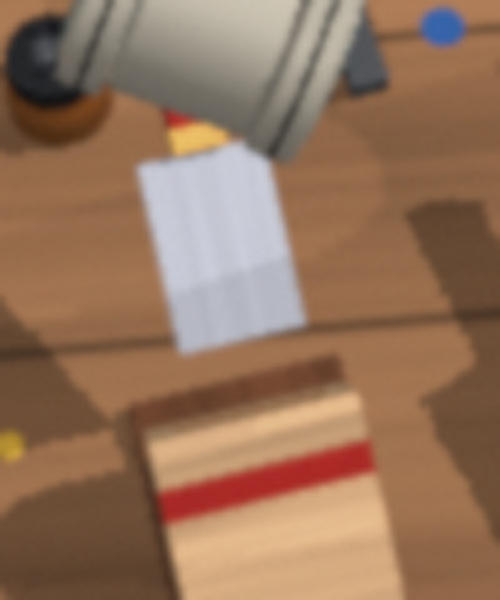

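Both views say the tip needs about +3.5 mm in slot y and about -2.5 mm in z, which matches the state residual. Applying that and inserting partway.

```bash
python3 -m inch '[0,0.1,0.25,0.35,0,0.5,-0.4, 0,0.1,0.25,0.35,0,0.5,-0.4, 0,0.1,0.25,0.35,0,0.5,-0.4]'; python3 - <<'E'
from h import *
KT=np.array([-58.5,-4.0,-1.0])
T,p=tgt(SW,125,KT);rel(T,p)
d=imaging.get_image("side");crop(d,320,150,110,80,7,"sd17.png")
d=imaging.get_image("scene");crop(d,240,240,100,120,5,"sc17.png");rel(T,p)
E
```

```text
clock: 14.3
eef_pos: [486.1, -123.9, 172.7]
tool_rot: [-1.572, -0.523, -2.982]
force: [-0.4, 0.4, -1.6]
width: 24.5
row [0.04, -0.05, 0.02] [0.1, -0.0, -0.0] pos [ 486.1 -123.9  172.7] clk 14.3
row [0.05, -0.07, 0.04] [0.1, -0.0, -0.0] pos [ 486.1 -123.7  172.5] clk 14.4
```

View pics/sd17.png

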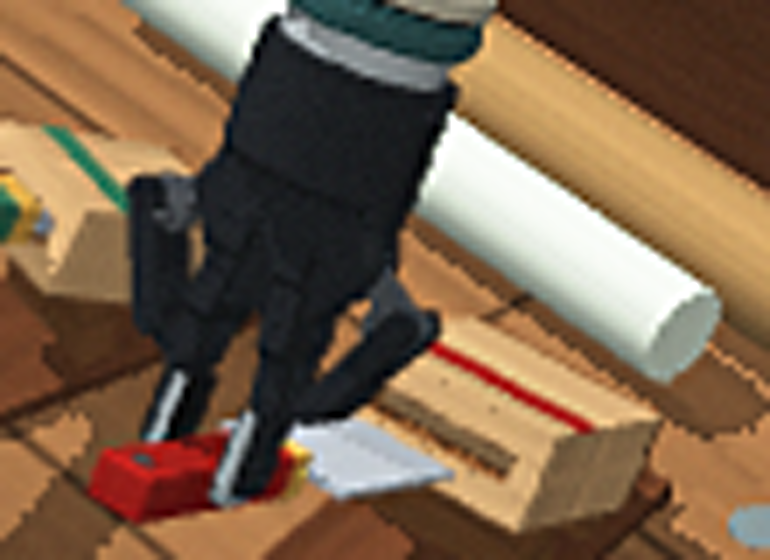

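View pics/sc17.png

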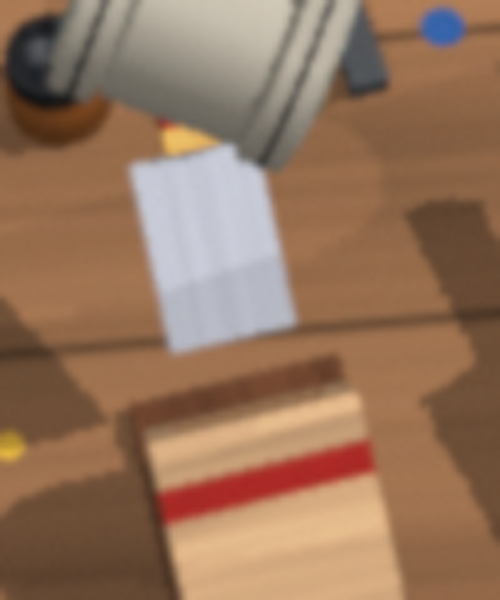

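```bash
python3 -m inch '[0,0,-0.1,0,0,0,0, 0,-1.5,-0.1,0,0,0,0, 0,-3,-0.1,0,0,0,0, 0,-4,-0.1,0,0,0,0, 0,-5,-0.1,0,0,0,0, 0,-6,-0.1,0,0,0,0, 0,-6,-0.1,0,0,0,0]'; python3 - <<'E'
from h import *
KT=np.array([-58.5,-4.0,-1.0])
s=ctrl.read_state();print(s["force"],s["torque"]);
d=imaging.get_image("wrist");crop(d,0,0,640,480,1.2,"w18.png")
d=imaging.get_image("side");crop(d,320,150,110,80,7,"sd18.png")
T,p=tgt(SW,0,KT);rel(T,p)
E
```

```text
clock: 15.1
eef_pos: [538.5, -115.0, 142.2]
tool_rot: [-1.573, -0.524, -2.98]
force: [0.8, 0.4, -1.0]
width: 24.4
[ 0.84640376  0.38861473 -0.96549159] [ 0.11128662 -0.70955299  0.00368391]
row [-6.46, -0.0, 0.02] [0.1, -0.0, 0.0] pos [ 537.6 -115.5  143.1] clk 15.2
```

View pics/w18.png

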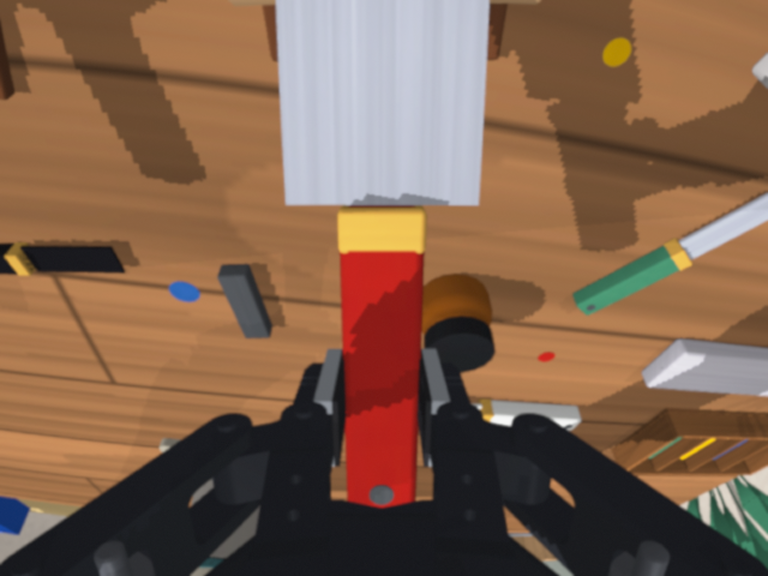

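View pics/sd18.png

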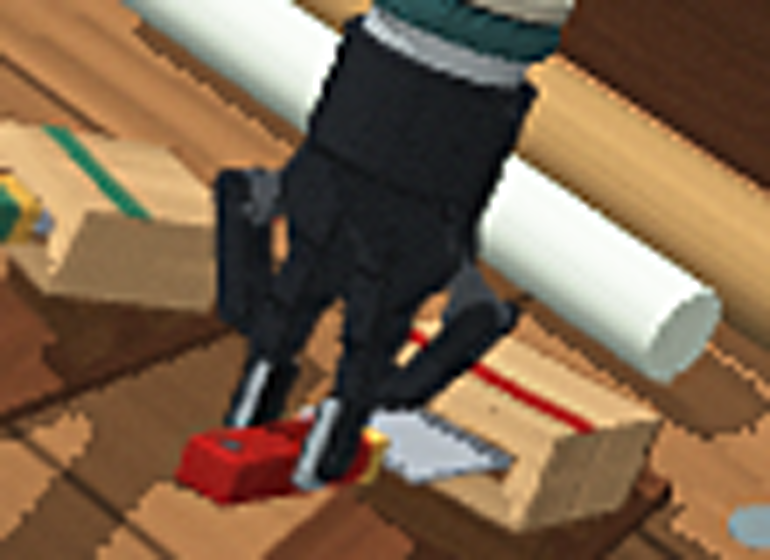

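The blade is in the mouth with no contact force. Continuing.

```bash
python3 -m inch '[0,-1,0,0,0,0,0, 0,-2,0,0,0,0,0, 0,-3,0,0,0,0,0, 0,-4,0,0,0,0,0, 0,-5,0,0,0,0,0, 0,-5.4,0,0,0,0,0, 0,-5.4,0,0,0,0,0]'; python3 - <<'E'
from h import *
KT=np.array([-58.5,-4.0,-1.0])
s=ctrl.read_state();print(s["force"],s["torque"]);
d=imaging.get_image("wrist");crop(d,130,0,390,300,2,"w19.png")
T,p=tgt(SW,0,KT);rel(T,p)
E
```

```text
clock: 15.9
eef_pos: [584.4, -107.8, 115.5]
tool_rot: [-1.572, -0.524, -2.981]
force: [0.2, 0.3, -0.5]
width: 24.3
[ 0.22087827  0.33056904 -0.47523433] [ 0.10910435 -0.66841353 -0.02517234]
row [-1.03, -0.01, 0.03] [0.1, -0.0, 0.0] pos [ 584.  -108.   115.9] clk 15.95
```

View pics/w19.png

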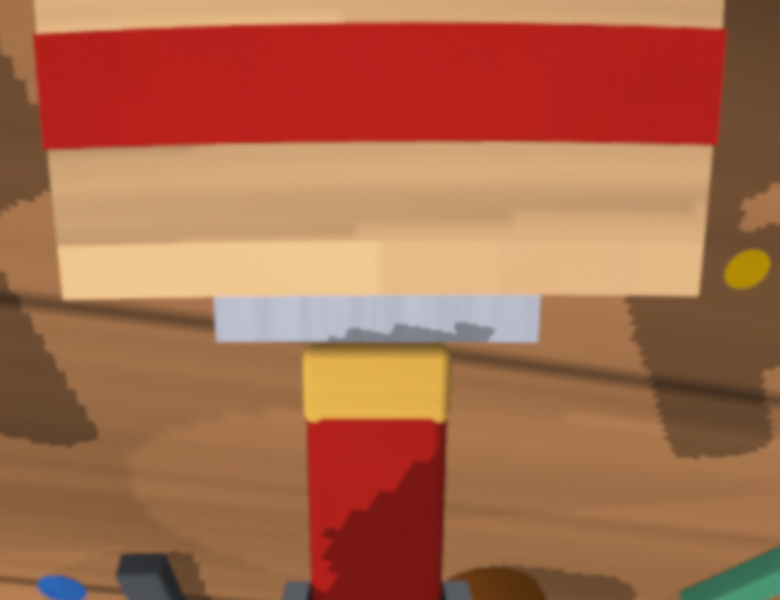

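```bash
python3 -m inch '[0,-0.5,0,0,0,0,0, 0,-0.9,0,0,0,0,0, 0,-0.9,0,0,0,0,0, 0,-0.9,0,0,0,0,0]'; python3 -m inch '[0,-0.1,0,0,0,0,0, 0,-0.2,0,0,0,0,0, 0,-0.2,0,0,0,0,0]'
```

```text
clock: 16.35
eef_pos: [591.5, -106.7, 111.6]
tool_rot: [-1.572, -0.524, -2.981]
force: [-0.2, -0.9, -2.3]
width: 24.2
clock: 16.65
eef_pos: [592.9, -106.5, 110.9]
tool_rot: [-1.572, -0.525, -2.982]
force: [-1.8, 0.2, 0.0]
width: 24.6
```

```bash
python3 -m inch '[0,-0.1,0,0,0,0,0, 0,-0.2,0,0,0,0,0, 0,-0.2,0,0,0,0,0]';python3 -m inch '[0,-0.1,0,0,0,0,0, 0,-0.2,0,0,0,0,0, 0,-0.2,0,0,0,0,0]'
```

```text
clock: 16.95
eef_pos: [592.9, -106.6, 110.8]
tool_rot: [-1.573, -0.529, -2.982]
force: [-6.0, 0.1, 6.1]
width: 24.8
clock: 17.25
eef_pos: [592.9, -106.6, 110.8]
tool_rot: [-1.573, -0.533, -2.983]
force: [-9.9, -0.3, 10.4]
width: 23.9
```

It has stopped, with about 14 N of contact, so it's home. Relax, open and look.

```bash
python3 -m inch '[0,0.3,0,0,0,0,0, 0.3,0.3,0,0,0,0,0, 0.6,0.3,0,0,0,0,0, 0.6,0.3,0,0,0,0,0, 0.6,0.3,0,0,0,0,0, 0.6,0.3,-3,0,0,0,0, 0.6,0.3,-7,0,0,0,0, 0.6,0.3,-12,0,0,0,0, 0.6,0.3,-12,0,0,0,0, 0.6,0.3,-12,0,0,0,0]'; python3 - <<'E'
from h import *
imaging.get_image("scene")
d=imaging.get_image("wrist");crop(d,0,0,640,480,1.2,"w20.png")
d=imaging.get_image("side");crop(d,260,150,180,120,4.4,"sd20.png")
E
```

```text
clock: 18.25
eef_pos: [654.7, -97.0, 214.8]
tool_rot: [-1.571, -0.52, -2.981]
force: [-0.4, -0.4, 0.0]
width: 51.0
```

View pics/w20.png

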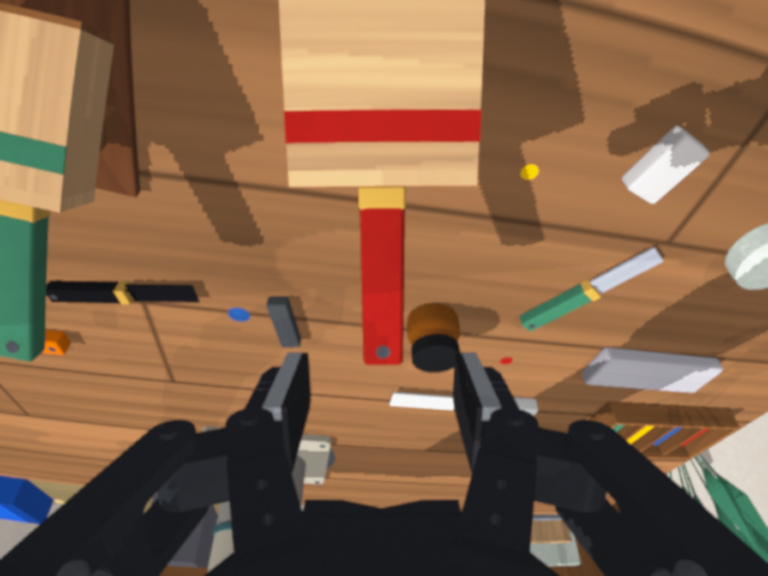

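View pics/sd20.png

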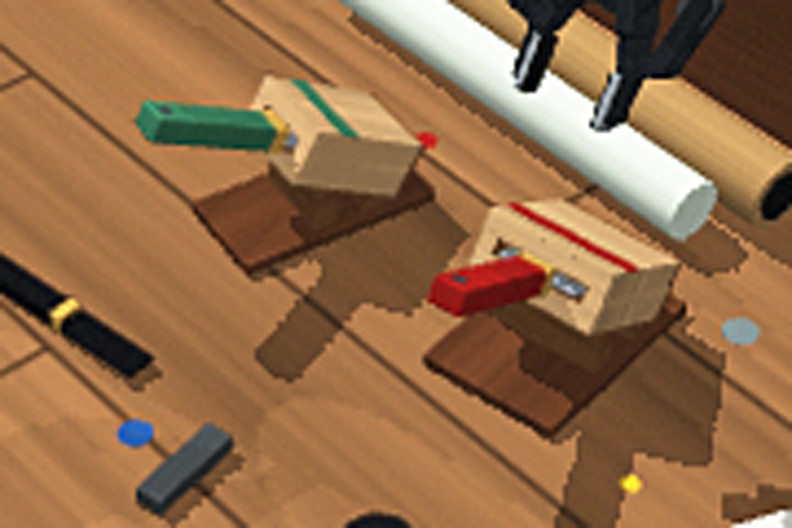

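```bash
python3 - <<'E'
from h import *
d=imaging.get_image("wrist")
for px,z in (((288,186),22),((478,186),22),((358,188),8),((405,188),8),((363,364),3),((402,363),3)):
    print(px,slotplane(d,[np.array(px)/1.2],SW,z)[1][0].round(1))
# narrow knife, from side: butt top corners vs expected
d2=imaging.get_image("side")
for S,px in ((SN,[(136,118),(150,101)]),(SW,[(430,293),(447,272)])):
    e=[S[1]+S[0]@np.array([115,y,z]) for y in(-13,13) for z in (10,3)];print(((proj(d2,e)-[260,150])*4.4).round().tolist())
s=ctrl.read_state();print(s["force"],s["clock"])
E
```

```text
(288, 186) [  0.5 -49.9  22. ]
(478, 186) [ 0.5 49.7 22. ]
(358, 188) [  2.9 -14.    8. ]
(405, 188) [ 2.9 12.1  8. ]
(363, 364) [114.  -12.8   3. ]
(402, 363) [113.2  12.2   3. ]
[[140.0, 82.0], [136.0, 91.0], [159.0, 104.0], [155.0, 113.0]]
[[430.0, 256.0], [426.0, 266.0], [464.0, 275.0], [459.0, 285.0]]
[-0.93431441 -0.00298131  0.22018114] 18.5
```

```bash
python3 - <<'E'
from cell import finish_job
print(finish_job())
E
```

```text
the job is handed in; nothing more can be done
None
```

Both knives are in their slots, and I handed the job in at about 18.5 s of the 72 s allowed. No verdict came back.

**What I did**
- **Narrow knife:** I drew the green knife out of the wide slot along its own axis and slid it into the narrow slot. It stopped hard with its shoulder on the front face, at about 12 N of contact force. I then let go and backed off.
- **Wide knife:** I picked the red knife up from the table and carried it high over the narrow holder. I slid it into the wide slot until it stopped the same way, at about 14 N, then let go and backed off about 120 mm.

**Last checks**
- **Narrow knife:** After release, the wrist picture put it about 0.4 mm off the slot's centre line. Its butt end was about 113 mm from the block's front edge.
- **Wide knife:** It measured about 0.5 mm off the centre line, also with its butt about 113 mm out.
- **Shoulders:** A level handle would put the butt 115 mm out, so both shoulders sit within about 2 mm of the front face.
- **Contact and bystanders:** The gripper was clear of everything with the force near zero. I saw no sign of a bystander having been touched, but I did not measure their positions afterwards.

**Less certain**
- **Handle tilt:** I expect both handles to droop about 2–3 degrees within the slot's play, against a limit of 8.6 degrees. I measured this only on the green knife while it was in the wide slot. A last look at the butt corners in the side view did not match my predicted positions well enough to confirm it for either knife at the end.
- **Measurement error:** The side camera disagreed with the wrist view by about 2–3 mm, and the position readings vary by about 1 mm.

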